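# Hook the vent flap of the drying cabinet shut

## Robot

A 6-joint arm with a two-finger parallel gripper is mounted at the origin on a cart in front of the work surface, level with it; the furniture and walls round the work are solid. World frame = base frame: x ahead of the robot, y to its left, z up, the work surface at z = 0. Lengths are in m, angles in rad, forces in N, time in s.
With the tool pointing down it reaches from about 0.375 to 0.9 m from the base axis. Payload 3.1 kg.
Tool frame: the origin (TCP) lies at the very end of the fingers, on their centre line; the grasp point (between the pads) lies 19 mm behind it (bot.tcp_to_grasp is the distance from the TCP to the grasp point, in m); x points along the fingers, y is the direction in which the jaws open and shut, and the axes are right-handed (so a half turn about x gives the same grasp; the last joint's range is limited). The gripper opens to 87 mm and grips with 3 to 60 N. Pads are 19 mm wide; open, the fingers measure 117 mm over their backs; the gripper's body (75 mm by 190 mm) begins 51 mm behind the grasp point.
Start: joints at [-1.381, 0.527, 1.433, -0, 1.181, -0.178], TCP at [0.225, -0.583, 0.223] pointing down, gripper open.
Joint ranges: [-3.08, 3.08], [-0.75, 2.2], [0.22, 2.44], [-1.43, 4.57], [0, 2.65], [-2.85, 2.85]. Speed limits (rad/s): [2.79, 2.79, 3.14, 3.14, 3.14, 3.14].

## Interface

Orientations are given as a unit quaternion [w, x, y, z].
In Python, from rig import bot gives the robot as it stands.
- The arm moves only by the tool drive_tool, never from a script. Its argument "steps" is a list of rows, each an object with "rotation": the turn, a rotation vector about the tool's x, y, z in rad, a list of three; "translation": the shift along the tool's x, y, z in m, a list of three; "claw": the opening in per cent of the stroke, from 0 (shut) to 100 (fully open). A call has exactly 10 rows; each row is the pose to reach, as a shift and turn from the pose measured when the call began, along the tool's axes at that moment; what a row does not reach only later rows make up. A row lasts 1/8 s, in which the tool goes at most 62.5 mm and 10.7 degrees, less where a joint would pass 70% of its speed; a pose out of reach is approached as far as the arm can. A call with a gripper value outside its range is refused whole. The fingers move at their own pace and stop on an object; "newtons" is the grip in N (left out, the last holds). Time passes only in rows, so rows that repeat a pose let the fingers close, or fill a call up. It gives the time, the measured TCP pose, the force and the opening at its end, in the units of the state.
- bot.get_obs(): the state, without advancing time (a new reading comes with each control period).
- bot.grab_frame(name): name is "side" or "top" or "wrist"; returns a dict with "img" (420x560x3 uint8, red, green, blue), "range_z" (420x560 float32, m along the optical axis (not along the pixel's ray), 0 where there is no reading), "intrinsics" (3x3 intrinsics, pixels), "extrinsics" (4x4, takes a point from camera to world coordinates); the wrist camera has in their place "tool_from_camera" (4x4, takes a point from camera to tool coordinates, whose origin is the TCP and whose axes are the tool frame's). Camera axes: x right, y down, z forward; pixel columns grow to the right and rows downward; lengths in m; the calibration is good to about 2 mm. A picture is of the moment at which its call begins: read the wrist's pose just before it.
- bot.close_job(): hands the job in, once; it reports no verdict.
The state is a dict: "t": time; "q": joint angles; "joint_vel": joint speeds; "joint_efforts": joint torques, N m; "ee_pos": TCP position; "ee_rot": TCP orientation; "contact_force": force on the tool from outside, world axes, zero at the start; "moment": the same for the moment, N m; "grip_width": opening from 0.0 (shut) to 1.0 (fully open).
Only numpy, scipy, OpenCV 4.12 (cv2) and the standard library are available. Lean on these libraries where they do the work, as an engineer would, in place of code of your own. Each camera call takes 0.05 s, during which the arm holds its last target.

## Task

Shut the vent flap of the specimen drying cabinet with the hook pole: lift the pole out of its cradle, put its hook through the ring eye on the flap, pull the flap gently towards you through its catch and seat it against the stop with a firm pull of about 16 N, never over 22 N. Then unhook the pole and lay it back in its cradle the way it lay, without touching the cabinet with the gripper and without disturbing the other things on the bench.

Things in the scene. Friction and masses are not known exactly. Their poses are not given: they have to be found in the camera images.
- pole: Hook pole, 100 to 150 g, along its own x. Origin: centre of the wooden grip (100 long, 20 wide in y, 24 high in z; take it here). From the grip's +x end a straight 7 mm steel rod (first 12 mm: 15 mm brass ferrule) runs to x = 170 mm; there it bends square into the hook: a 7 mm pin along +y, y = 0 to 34, z = 0. In the cradle the pole and hook lie level.
- hook_tip (a point): Centre of the 9.6 mm ball on the end of the hook pin, at x = 170, y = 34, z = 0 mm in the pole's frame.
- cradle: Fixed wooden cradle for the pole's grip. Origin: centre of its underside; x along the pole to the hook. Posts 10 mm thick at x = -36 and +36 mm have flared notches, 26 mm wide and 45 mm above the bench at the floor, tips 60 mm above it: the grip's centre lies 57 mm over the bench, within 4 mm of the origin. Between the posts 62 mm is free for fingers down to a 6 mm base.
- cabinet: Fixed grey drying cabinet, 110 deep (x), 220 wide (y), 285 high; origin: centre of its underside; its front (-x side) faces the robot, yaw within 0.15 rad. The lower bay holds specimen mounts; above it the vent opening with the flap is 200 wide, from 152 to 275 mm above the bench. The flap's catch hangs in its top edge at y = 45 to 75 mm, down to 250 mm above the bench.
- vent_hinge (a point): Middle of the flap's hinge line, which runs along the cabinet's y; at x = -48, y = 0, z = 155 mm in the cabinet's frame. The flap is a 4 mm plate, 190 wide, 98 high, hinged at its lower edge. A sprung roller catch yields at 6 to 11 N at the eye; about 7 mm further the flap meets a hard stop, where a steady pull of 12 to 22 N (aim at 16) for 0.2 s seats it. Over 22 N damages it.
- flap (a joint): Flap angle, rad: 0 upright, positive tilted back into the cabinet, away from the robot (0.55 to 0.9 at the start). A spring and friction hold it open: pulling takes 1 to 4 N at the eye, and let go unlatched it swings back to 0.3 or more. The catch is set by hand, so the shut position lies anywhere from -0.13 to 0.14 and is not known beforehand: feel for it.
- eye (a point): Centre of the steel ring eye on the flap, 22 mm in front of (-x) and 72 mm up (+z) from the hinge line in the flap's own frame, which turns with it. The ring stands upright with its hole sideways, along y: free hole 18 mm in diameter, wire 5 mm thick, joined to the plate by a 7 mm shank on its +x side.
- etchant: Brown bottle 52 x 52 x 105 mm, a bystander. Origin: centre of underside.
- lens_can: Small black can 40 x 40 x 52 mm, a bystander. Origin: centre of underside.
- calculator: Pocket calculator 122 x 72 x 14 mm, a bystander. Origin: centre of underside.

How it is judged:
By the outcome, as a careful person would: the job done as asked, in the order asked, and still so for the second after the job is handed in, with the robot touching nothing.
It also fails if it takes over 67 s, if anything falls off the work surface, if the arm or the gripper's body presses on something with over 40 N, if the wrist force passes 120 N, or if a joint passes its speed limit or range.

## Working session

There is one attempt and no reset: what is moved stays moved. The work goes in short steps, Python scripts to look and compute and a tool call to move; the robot and the scene stay as the last step left them, time stands still between calls to the robot, and variables do not carry over. Pictures are saved under pics/ and viewed, and the job is handed in when it is done.

Besides the shell and the picture viewer there is one more tool, called after ">>>" in YAML: its name, and indented under it one key for each argument. drive_tool: Moves the arm, as the interface text tells. Its arguments: {"type":"object","properties":{"steps":{"type":"array","items":{"type":"object","properties":{"rotation":{"type":"array","items":{"type":"number"}},"translation":{"type":"array","items":{"type":"number"}},"claw":{"type":"number"}}}},"newtons":{"type":"number"}},"required":["steps"]}

```bash
mkdir -p pics; ls; python3 - <<'E'
from rig import bot
import cv2,json
print(bot.get_obs(), bot.tcp_to_grasp)
import pickle
for n in ["side","top","wrist"]:
    f=bot.grab_frame(n); pickle.dump(f,open(f"f_{n}.pkl","wb"))
    cv2.imwrite(f"pics/{n}0.png",f["img"][:,:,::-1])
    print(n,f["intrinsics"].tolist(),f.get("extrinsics",f.get("tool_from_camera")).round(4).tolist())
E
```

```text
pics
{'t': 0.0, 'q': array([-1.38149248e+00,  5.28463835e-01,  1.43389579e+00, -8.43962370e-06,
        1.18138972e+00, -1.78502884e-01]), 'joint_vel': array([-0.00091405,  0.00026395,  0.00014004, -0.00022349, -0.00141378,
        0.00079806]), 'joint_efforts': array([-3.25058609e-04, -4.40040457e+01, -1.76592833e+01,  6.32218458e-02,
        5.83173323e-02, -1.79068857e-04]), 'ee_pos': array([ 0.22461532, -0.58246272,  0.22157514]), 'ee_rot': array([-0.12854612, -0.69517562, -0.13007108,  0.69518937]), 'contact_force': array([ 0.01297398, -0.19210939, -0.18535392]), 'moment': array([-0.01572307, -0.00550964,  0.04817604]), 'grip_width': 1.0021322766849567} 0.0187
side [[448.5958810490151, 0.0, 275.9371000272895], [0.0, 448.5958810490151, 213.18330413475513], [0.0, 0.0, 1.0]] [[-0.8358, -0.2044, 0.5096, -0.0397], [-0.549, 0.3279, -0.7688, 0.8168], [-0.01, -0.9223, -0.3863, 0.571], [0.0, 0.0, 0.0, 1.0]]
top [[426.99537401598513, 0.0, 275.8558474637739], [0.0, 426.99537401598513, 209.24622649282534], [0.0, 0.0, 1.0]] [[-0.002, -0.9886, 0.1507, 0.355], [-1.0, 0.0023, 0.0014, -0.0337], [-0.0017, -0.1507, -0.9886, 1.3152], [0.0, 0.0, 0.0, 1.0]]
wrist [[347.8049934393789, 0.0, 280.77852840259186], [0.0, 347.8049934393789, 209.6410516302961], [0.0, 0.0, 1.0]] [[0.0002, -0.2584, 0.966, -0.1608], [1.0, 0.0002, -0.0002, -0.0004], [-0.0002, 0.966, 0.2584, -0.0707], [0.0, 0.0, 0.0, 1.0]]
```

View pics/side0.png

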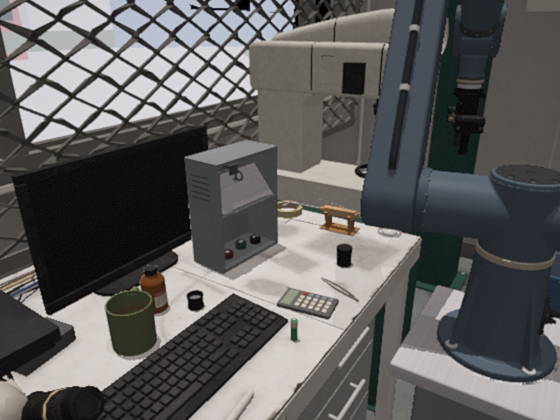

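View pics/top0.png

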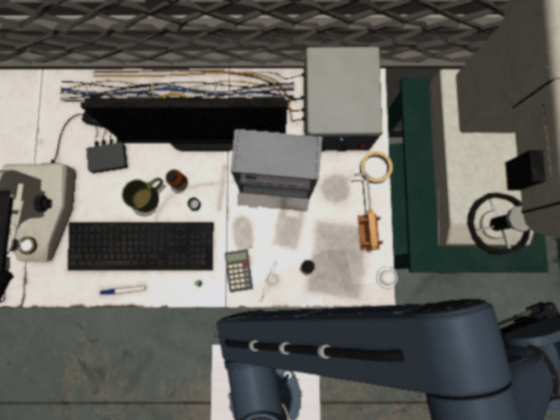

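View pics/wrist0.png

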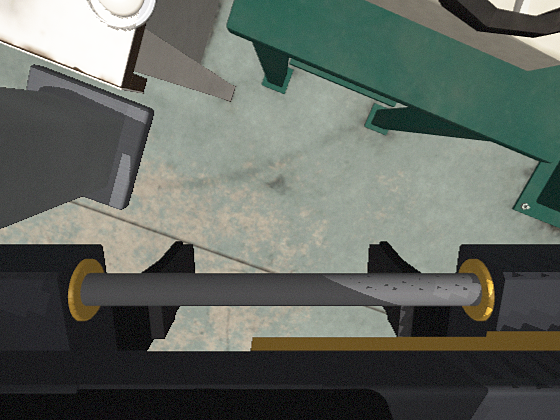

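```bash
cat > h.py <<'E'
import numpy as np,pickle,cv2
from scipy.spatial.transform import Rotation as R
def load(n): return pickle.load(open(f"f_{n}.pkl","rb"))
def px(f,u,v,z=None,T=None):
    K=f["intrinsics"];T=f["extrinsics"] if T is None else T
    d=f["range_z"][int(round(v)),int(round(u))] if z is None else z
    p=np.array([(u-K[0,2])/K[0,0]*d,(v-K[1,2])/K[1,1]*d,d,1]);return (T@p)[:3]
def pxh(f,u,v,h,T=None):
    # intersect ray with plane z=h
    T=f["extrinsics"] if T is None else T
    a=T[:3,3]; b=px(f,u,v,1.0,T)-a
    return a+b*(h-a[2])/b[2]
def proj(f,P,T=None):
    T=f["extrinsics"] if T is None else T
    K=f["intrinsics"];p=np.linalg.inv(T)@np.r_[P,1];return K[0,0]*p[0]/p[2]+K[0,2],K[1,1]*p[1]/p[2]+K[1,2]
def toolT(o):
    w,x,y,z=o["ee_rot"];T=np.eye(4);T[:3,:3]=R.from_quat([x,y,z,w]).as_matrix();T[:3,3]=o["ee_pos"];return T
def crop(f,u0,v0,u1,v1,s,name):
    im=f["img"][v0:v1,u0:u1,::-1];im=cv2.resize(im,None,fx=s,fy=s,interpolation=cv2.INTER_CUBIC)
    cv2.imwrite(f"pics/{name}.png",im)
E
python3 - <<'E'
from h import *
t=load("top");s=load("side")
crop(t,340,140,400,260,5,"topcradle");crop(t,220,120,340,220,6,"topcab");crop(s,170,130,370,290,4,"sidecab")
E
```

```text
(no output)
```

View pics/topcradle.png

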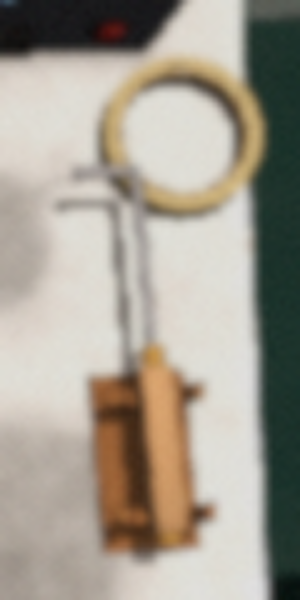

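View pics/topcab.png

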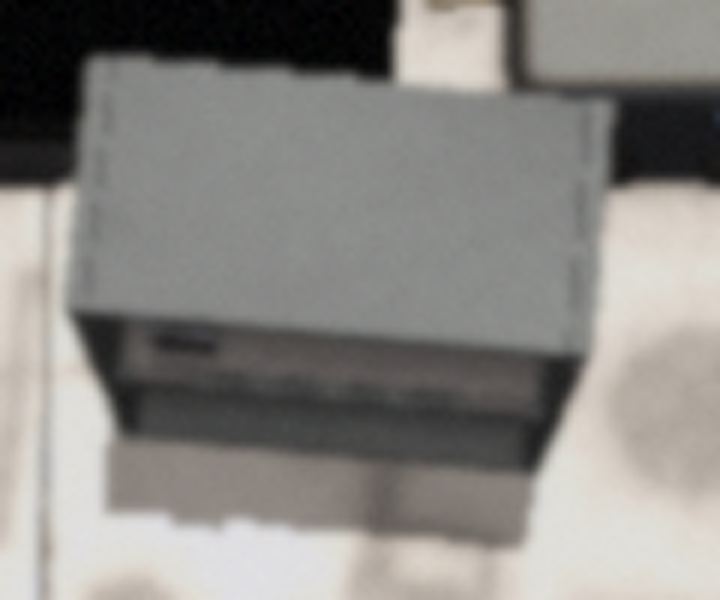

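View pics/sidecab.png

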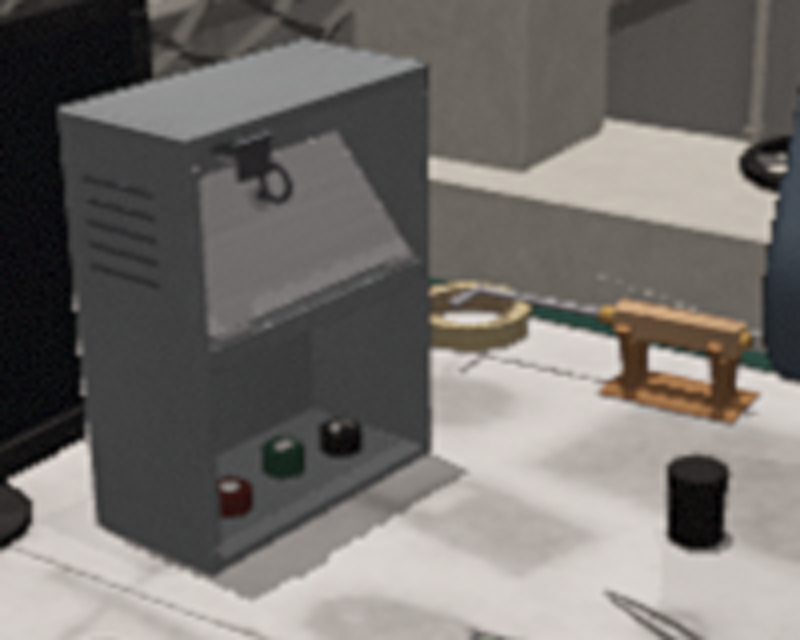

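```bash
python3 - <<'E'
from h import *
t=load("top");s=load("side")
np.set_printoptions(precision=4,suppress=True)
for n,u,v,h in [("ferr",370.4,210.4,.057),("back",374,248.5,.057),("corner",366.8,176,.057),("tip",355,174.6,.057),("cabFL",231.9,172,.285),("cabFR",317.3,179,.285),("cabBL",234.5,129.8,.285),("cabBR",321.8,137.5,.285)]:
    print(n,px(t,u,v),pxh(t,u,v,h))
L=pxh(t,231.9,172,.285);Rr=pxh(t,317.3,179,.285)
print(np.linalg.norm(L-Rr),np.arctan2(*(np.array([1,-1])*(L-Rr)[:2])))
print(pxh(t,234.5,129.8,.285)-L)
# eye in side
for u,v in [(238,176),(234.5,176),(242,177),(236,182),(238,169.5)]: print("eye",px(s,u,v),s["range_z"][int(v),int(u)])
for n,u,v in [("frontbot",222,272.5),("frontLtop",217,165.5),("frontRtop",277,146.5),("frontRbot",277,243)]: print(n,px(s,u,v))
print(px(s,344,255),)
print(np.round(s["range_z"][170:186,230:246],3))
E
```

```text
ferr [ 0.5417 -0.312   0.0634] [ 0.5427 -0.3135  0.057 ]
back [ 0.4292 -0.319   0.0614] [ 0.4295 -0.32    0.057 ]
corner [ 0.6469 -0.3057  0.06  ] [ 0.6476 -0.3063  0.057 ]
tip [ 0.6512 -0.2702  0.0605] [ 0.652  -0.2709  0.057 ]
cabFL [0.6061 0.0766 0.2828] [0.6055 0.0763 0.285 ]
cabFR [ 0.5876 -0.1347  0.2836] [ 0.5873 -0.1346  0.285 ]
cabBL [0.7588 0.0843 0.1569] [0.7142 0.0713 0.285 ]
cabBR [ 0.7398 -0.1632  0.1441] [ 0.6935 -0.1476  0.285 ]
0.2117326999808199 3.0554200745155
[ 0.1087 -0.0051  0.    ]
eye [ 0.6535 -0.0533  0.2123] 1.1607987
eye [ 0.6486 -0.0328  0.2188] 1.140062
eye [ 0.6226 -0.0302  0.2213] 1.1238302
eye [ 0.6422 -0.0298  0.2048] 1.1398425
eye [ 0.6613 -0.0642  0.2257] 1.1722801
frontbot [0.6108 0.0811 0.0053]
frontLtop [0.6082 0.0775 0.281 ]
frontRtop [ 0.8834 -0.5882  0.1434]
frontRbot [ 0.5851 -0.1296  0.0048]
[ 0.3683 -0.1047  0.0395]
[[1.042 1.041 1.047 1.047 1.052 1.055 1.057 1.058 1.168 1.165 1.168 1.176
  1.174 1.181 1.18  1.184]
 [1.039 1.042 1.042 1.047 1.049 1.052 1.051 1.059 1.122 1.121 1.171 1.172
  1.172 1.178 1.178 1.179]
 [1.042 1.04  1.047 1.048 
[... 687 characters left out ...]
 1.138 1.133 1.139 1.138 1.137 1.133 1.131 1.127 1.125 1.127 1.125
  1.163 1.164 1.166 1.167]
 [1.132 1.139 1.133 1.139 1.138 1.139 1.144 1.134 1.13  1.126 1.126 1.128
  1.161 1.161 1.163 1.167]
 [1.13  1.135 1.14  1.138 1.139 0.    1.141 1.15  1.15  1.153 1.156 1.156
  1.158 1.159 1.163 1.163]
 [1.127 1.133 1.136 1.14  1.134 1.136 1.14  1.149 1.147 1.153 1.153 1.153
  1.155 1.161 1.157 1.16 ]
 [1.13  1.132 1.135 1.135 1.14  1.137 1.147 1.145 1.148 1.148 1.149 1.152
  1.155 1.158 1.156 1.158]
 [1.13  1.127 1.133 1.136 1.141 1.142 1.141 1.141 1.143 1.146 1.148 1.152
  1.153 1.154 1.157 1.158]
 [1.127 1.132 1.131 1.132 1.131 1.136 1.137 1.14  1.148 1.146 1.146 1.154
  1.154 1.153 1.156 1.162]]
```

```bash
cat >> h.py <<'E'
def down(yaw,sgn):
    # tool x down, tool y = sgn * pole y axis
    x=np.array([0,0,-1.]);y=sgn*np.array([-np.sin(yaw),np.cos(yaw),0]);return np.stack([x,y,np.cross(x,y)],1)
def delta(o,p,Rm):
    T=toolT(o);R0=T[:3,:3]
    return R0.T@(np.array(p)-T[:3,3]), R.from_matrix(R0.T@Rm).as_rotvec()
E
python3 - <<'E'
from h import *
from rig import bot
np.set_printoptions(precision=4,suppress=True)
o=bot.get_obs();T=toolT(o);print(T)
for s in (1,-1): print(s,delta(o,[.479,-.317,.2],down(.063,s)))
E
```

```text
[[-0.0003  0.3596 -0.9331  0.2247]
 [ 0.0016 -0.9331 -0.3596 -0.5826]
 [-1.     -0.0017 -0.0003  0.2218]
 [ 0.      0.      0.      1.    ]]
1 (array([ 0.0221, -0.1564, -0.3328]), array([-2.8368, -0.0024, -0.    ]))
-1 (array([ 0.0221, -0.1564, -0.3328]), array([ 0.3048, -0.    ,  0.0017]))
```

>>> drive_tool:
  steps:
    - {"translation": [0, -0.02, -0.042], "rotation": [0.05, 0, 0], "claw": 100}
    - {"translation": [0, -0.04, -0.085], "rotation": [0.1, 0, 0], "claw": 100}
    - {"translation": [0.01, -0.06, -0.13], "rotation": [0.15, 0, 0], "claw": 100}
    - {"translation": [0.02, -0.08, -0.17], "rotation": [0.2, 0, 0], "claw": 100}
    - {"translation": [0.03, -0.1, -0.215], "rotation": [0.25, 0, 0], "claw": 100}
    - {"translation": [0.04, -0.12, -0.26], "rotation": [0.305, 0, 0.001], "claw": 100}
    - {"translation": [0.055, -0.14, -0.3], "rotation": [0.305, 0, 0.001], "claw": 100}
    - {"translation": [0.062, -0.156, -0.333], "rotation": [0.305, 0, 0.001], "claw": 100}
    - {"translation": [0.062, -0.156, -0.333], "rotation": [0.305, 0, 0.001], "claw": 100}
    - {"translation": [0.062, -0.156, -0.333], "rotation": [0.305, 0, 0.001], "claw": 100}

```text
t: 1.4
ee_pos: [0.4791, -0.3175, 0.1601]
ee_rot: [-0.022, -0.707, -0.022, 0.707]
contact_force: [0.2, -0.7, 0.3]
grip_width: 1.004
```

```bash
cat > snap.py <<'E'
import sys,pickle,cv2
from rig import bot
from h import *
np.set_printoptions(precision=4,suppress=True)
tag=sys.argv[1]
for n in sys.argv[2:]:
    o=bot.get_obs();f=bot.grab_frame(n)
    if n=="wrist": f["extrinsics"]=toolT(o)@f["tool_from_camera"]
    pickle.dump(f,open(f"f_{n}{tag}.pkl","wb"));cv2.imwrite(f"pics/{n}{tag}.png",f["img"][:,:,::-1])
print({k:o[k] for k in ("t","q","ee_pos","contact_force","moment","grip_width")})
print(toolT(o)[:3,:3])
E
python3 snap.py 1 wrist side top
```

```text
{'t': 1.5, 'q': array([-0.781 ,  0.5397,  1.6213,  0.0001,  0.9806,  0.7281]), 'ee_pos': array([ 0.4788, -0.3183,  0.1604]), 'contact_force': array([ 0.9797, -0.4088, -0.6341]), 'moment': array([ 0.0121, -0.0109,  0.0642]), 'grip_width': 0.9992472578796497}
[[ 0.0001  0.0616 -0.9981]
 [ 0.     -0.9981 -0.0616]
 [-1.     -0.     -0.0001]]
```

View pics/wrist1.png

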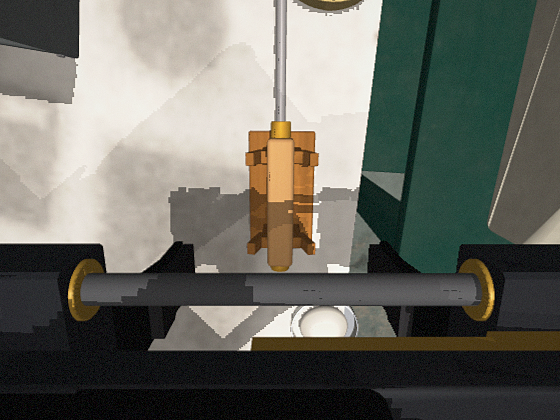

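```bash
python3 - <<'E'
from h import *
np.set_printoptions(precision=4,suppress=True)
f=load("wrist1");crop(f,200,0,360,290,2.06,"w1c")
for n,u,v,h in [("gripFL",268,139,.069),("gripFR",293,139,.069),("gripBL",268,262,.069),("gripBR",293,262,.069),("rodtop",279.5,3,.0605),("rodferr",281,120,.0605),("grbackend",280,266,.069)]:
  print(n,pxh(f,u,v,h),px(f,u,v))
print(proj(f,[.479,-.317,.057]))
# check extrinsics consistency top: grip
t=load("top1");s=load("side1")
E
```

```text
gripFL [ 0.5335 -0.3045  0.069 ] [ 0.5333 -0.3044  0.0653]
gripFR [ 0.5347 -0.3222  0.069 ] [ 0.5308 -0.3247  0.0046]
gripBL [ 0.4393 -0.3096  0.069 ] [ 0.4381 -0.3095  0.0663]
gripBR [ 0.4406 -0.3291  0.069 ] [ 0.4118 -0.3334  0.0025]
rodtop [ 0.6226 -0.3071  0.0605] [ 0.6227 -0.3071  0.0602]
rodferr [ 0.5471 -0.3129  0.0605] [ 0.5471 -0.3129  0.0583]
grbackend [ 0.4365 -0.3191  0.069 ] [ 0.434  -0.3193  0.0633]
(np.float64(280.7221911551254), np.float64(209.63654040926502))
```

View pics/w1c.png

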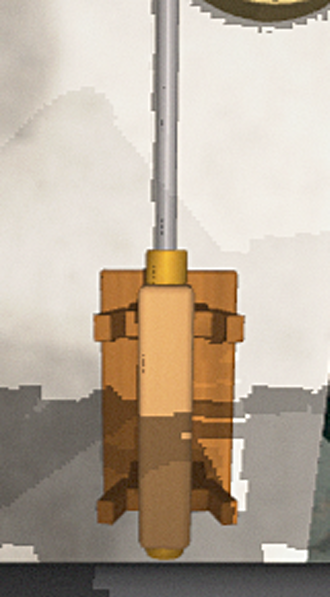

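>>> drive_tool:
  newtons: 45
  steps:
    - {"translation": [0.03, -0.0015, -0.0053], "rotation": [0, 0, 0], "claw": 60}
    - {"translation": [0.06, -0.0015, -0.0053], "rotation": [0, 0, 0], "claw": 60}
    - {"translation": [0.09, -0.0015, -0.0053], "rotation": [0, 0, 0], "claw": 60}
    - {"translation": [0.115, -0.0015, -0.0053], "rotation": [0, 0, 0], "claw": 60}
    - {"translation": [0.1224, -0.0015, -0.0053], "rotation": [0, 0, 0], "claw": 60}
    - {"translation": [0.1224, -0.0015, -0.0053], "rotation": [0, 0, 0], "claw": 40}
    - {"translation": [0.1224, -0.0015, -0.0053], "rotation": [0, 0, 0], "claw": 15}
    - {"translation": [0.1224, -0.0015, -0.0053], "rotation": [0, 0, 0], "claw": 5}
    - {"translation": [0.1224, -0.0015, -0.0053], "rotation": [0, 0, 0], "claw": 5}
    - {"translation": [0.1224, -0.0015, -0.0053], "rotation": [0, 0, 0], "claw": 5}

```text
t: 2.8
ee_pos: [0.4843, -0.3168, 0.0387]
ee_rot: [0.022, 0.707, 0.021, -0.706]
contact_force: [-0.5, 1.3, 4.7]
grip_width: 0.227
```

```bash
python3 snap.py 2 wrist side
```

```text
{'t': 2.85, 'q': array([-0.7724,  0.7298,  1.6835,  0.0003,  0.727 ,  0.737 ]), 'ee_pos': array([ 0.4843, -0.3168,  0.0387]), 'contact_force': array([-0.081 ,  0.3597,  4.1355]), 'moment': array([ 0.0832,  0.0313, -0.0481]), 'grip_width': 0.22877090050879176}
[[ 0.001   0.0612 -0.9981]
 [-0.0007 -0.9981 -0.0612]
 [-1.      0.0008 -0.001 ]]
```

View pics/wrist2.png

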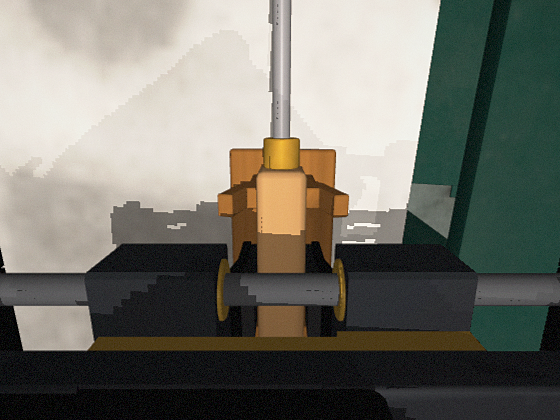

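```bash
cat > fit.py <<'E'
from h import *
from scipy.optimize import least_squares
np.set_printoptions(precision=4,suppress=True)
s=load("side1");t=load("top1")
S={(-1,1,1):(217,165.75),(-1,-1,1):(277,146.5),(-1,1,0):(223.75,273),(-1,-1,0):(277.5,243.75),(1,1,1):(185.5,157),(1,1,0):(195,260.5),(1,-1,1):(248,140)}
Tt={(-1,1,1):(231.7,172),(-1,-1,1):(317.4,179.2),(1,1,1):(235,129.5),(1,-1,1):(322,137)}
def W(p,l):
    c,sn=np.cos(p[2]),np.sin(p[2]);return np.array([p[0]+c*l[0]-sn*l[1],p[1]+sn*l[0]+c*l[1],l[2]])
def res(p,which="st"):
    r=[]
    for f,D,k in ((s,S,"s"),(t,Tt,"t")):
        if k in which:
            for q,uv in D.items(): r+=list(np.array(proj(f,W(p,(q[0]*.055,q[1]*.11,q[2]*.285))))-uv)
    return np.array(r)
if __name__=="__main__":
  for w in ("st","s","t"):
    k=least_squares(lambda p:res(p,w),[.651,-.034,-.086]);print(w,k.x,k.fun)
  k=least_squares(res,[.651,-.034,-.086]).x
  # ring circle fit to observed ring points in side crop
  c=load("side2"); crop(c,215,150,265,190,16,"ring")
E
python3 fit.py
```

```text
st [ 0.6502 -0.0345 -0.0952] [-0.0725 -1.5186  1.0188 -1.6745  0.1446  1.7333  1.3427 -0.4292 -1.0246
 -0.67   -0.9063  1.0892 -1.441  -1.0512 -1.3493 -0.1357  1.6266  0.7219
  0.1218 -0.1515  0.446   0.1445]
s [ 0.6502 -0.0354 -0.1013] [-0.1654 -1.6311  1.2992 -1.6822  0.0558  1.55    1.5988 -0.4396 -0.8691
 -0.8303 -0.7759  0.8273 -1.0086 -1.1043]
t [ 0.6506 -0.034  -0.0907] [-1.4805 -0.0956  1.5265  0.3719 -0.2029 -0.1296  0.1502 -0.2119]
```

View pics/ring.png

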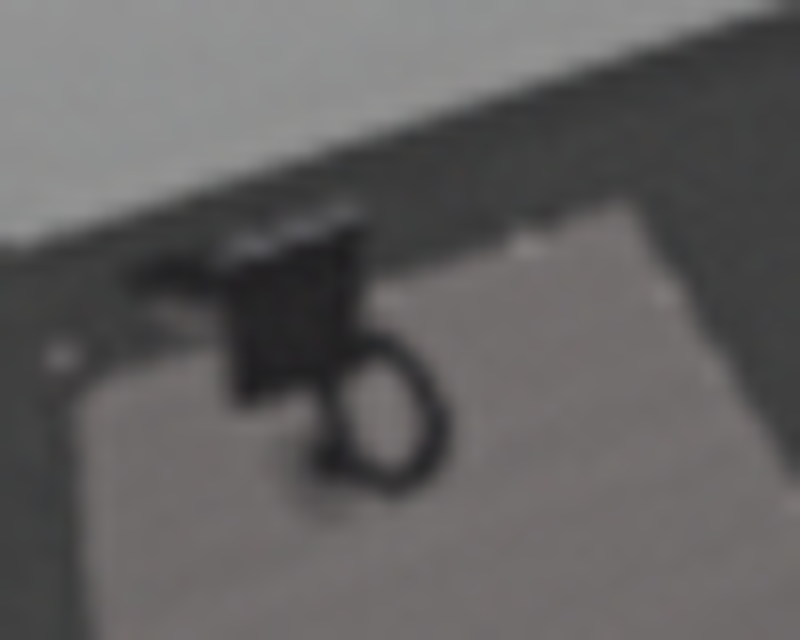

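```bash
cat >> h.py <<'E'
CAB=(.6503,-.0345,-.093)
def W(l,p=CAB):
    c,sn=np.cos(p[2]),np.sin(p[2]);return np.array([p[0]+c*l[0]-sn*l[1],p[1]+sn*l[0]+c*l[1],l[2]])
def eye(th,a=-.022,b=.072):
    c,s=np.cos(th),np.sin(th);return W((-.048+a*c+b*s,0,.155-a*s+b*c))
E
python3 - <<'E'
from h import *
np.set_printoptions(precision=4,suppress=True)
s=load("side2")
for th in np.arange(.5,.95,.05): print(round(th,2),np.array(proj(s,eye(th))),eye(th), np.array(proj(s,W((-.048+.098*np.sin(th),-.095,.155+.098*np.cos(th))))),np.array(proj(s,W((-.048+.098*np.sin(th),.095,.155+.098*np.cos(th))))))
# ring depth pts to eye
E
```

```text
0.5 [243.751  174.3587] [ 0.6177 -0.0315  0.2287] [258.7758 159.093 ] [206.6102 176.7781]
0.55 [242.6796 174.4149] [ 0.6213 -0.0318  0.2279] [257.6001 159.7198] [205.4505 177.4287]
0.6 [241.6295 174.5439] [ 0.6249 -0.0321  0.2268] [256.4691 160.4261] [204.3414 178.1686]
0.65 [240.6035 174.7447] [ 0.6285 -0.0325  0.2256] [255.3851 161.2094] [203.285 178.995]
0.7 [239.6039 175.0164] [ 0.6319 -0.0328  0.2242] [254.3506 162.067 ] [202.2836 179.9051]
0.75 [238.6333 175.3577] [ 0.6353 -0.0331  0.2227] [253.3675 162.9962] [201.3391 180.8959]
0.8 [237.6937 175.7674] [ 0.6387 -0.0334  0.2209] [252.4378 163.9943] [200.4532 181.9642]
0.85 [236.7875 176.2439] [ 0.6419 -0.0337  0.219 ] [251.5635 165.0582] [199.6276 183.1068]
0.9 [235.9167 176.7856] [ 0.645 -0.034  0.217] [250.746  166.1849] [198.8635 184.3202]
```

```bash
python3 - <<'E'
from h import *
np.set_printoptions(precision=4,suppress=True)
f=load("wrist2");crop(f,200,0,360,260,3,"w2c")
for u,v,h in [(281,170,.069),(281,140,.0645),(281,2,.0605)]: 
  P=pxh(f,u,v,h); d=P[:2]-[.4843,-.3168]; a=.0612; print(P, d@[np.cos(a),np.sin(a)], d@[-np.sin(a),np.cos(a)])
s=load("side2");crop(s,270,180,370,250,8,"s2pole")
for P in ([.4843,-.3168,.057],): 
  a=.0612
  for l in ((-.05,0),(.05,0),(.17,0),(.17,.034)): print(proj(s,[P[0]+np.cos(a)*l[0]-np.sin(a)*l[1],P[1]+np.sin(a)*l[0]+np.cos(a)*l[1],.057]))
E
```

```text
[ 0.5352 -0.3133  0.069 ] 0.051025941353068614 0.0004200252963021848
[ 0.546  -0.3126  0.0645] 0.06185550482480211 0.00041792911836075006
[ 0.5941 -0.3096  0.0605] 0.11000332268245445 0.00043077182314756735
(np.float64(355.44345640838634), np.float64(214.68272633728563))
(np.float64(324.12584651215866), np.float64(208.5659670578488))
(np.float64(289.2409458941702), np.float64(201.75246691290275))
(np.float64(284.04334810327225), np.float64(205.26178885455852))
```

View pics/w2c.png

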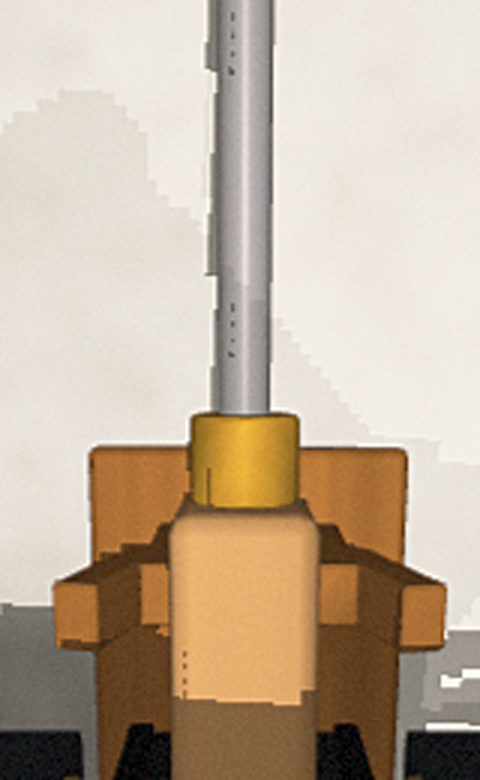

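View pics/s2pole.png

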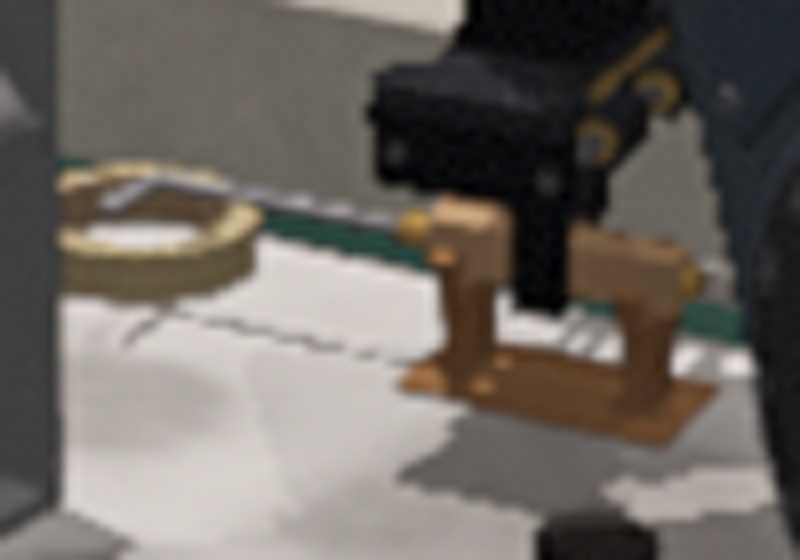

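```bash
cat >> h.py <<'E'
ZO=.0183; XO=.001  # pole origin rel. TCP (up, forward)
def tcp_for(hook_cab, z, yaw=CAB[2]):
    """hook_cab=(x,y) of hook TIP in cabinet frame; z tip height -> tcp pos (pole yaw given)"""
    P=W((hook_cab[0],hook_cab[1],z)); c,s=np.cos(yaw),np.sin(yaw)
    lx,ly=.17+XO,.034
    return np.array([P[0]-c*lx+s*ly,P[1]-s*lx-c*ly,z-ZO])
def tipcab(o):
    T=toolT(o);P=T[:3,3]-T[:3,2]*(.17+XO)-T[:3,1]*.034-T[:3,0]*ZO
    c,s=np.cos(CAB[2]),np.sin(CAB[2]);d=P-np.array([CAB[0],CAB[1],0]);return np.array([c*d[0]+s*d[1],-s*d[0]+c*d[1],d[2]])
E
python3 - <<'E'
from h import *
from rig import bot
np.set_printoptions(precision=4,suppress=True)
o=bot.get_obs();print(o["t"],tipcab(o))
A=tcp_for((-.085,-.03),.2233);print(A)
print("B",delta(o,[.40,-.24,.21],down(0,-1)))
print("A",delta(o,A,down(CAB[2],-1)))
E
```

```text
2.9 [ 0.0246 -0.2366  0.0571]
[ 0.3895 -0.0744  0.205 ]
B (array([-0.1714, -0.0817,  0.0793]), array([ 0.0612, -0.001 , -0.0007]))
A (array([-0.1666, -0.2476,  0.0797]), array([ 0.1542, -0.001 , -0.0007]))
```

>>> drive_tool:
  newtons: 45
  steps:
    - {"translation": [-0.025, 0, 0], "rotation": [0, 0, 0], "claw": 5}
    - {"translation": [-0.07, 0, 0], "rotation": [0, 0, 0], "claw": 5}
    - {"translation": [-0.12, 0, 0.005], "rotation": [0, 0, 0], "claw": 5}
    - {"translation": [-0.16, -0.02, 0.03], "rotation": [0.015, 0, 0], "claw": 5}
    - {"translation": [-0.171, -0.05, 0.06], "rotation": [0.03, 0, 0], "claw": 5}
    - {"translation": [-0.171, -0.082, 0.079], "rotation": [0.061, -0.001, 0], "claw": 5}
    - {"translation": [-0.17, -0.122, 0.08], "rotation": [0.08, -0.001, 0], "claw": 5}
    - {"translation": [-0.168, -0.165, 0.08], "rotation": [0.105, -0.001, -0.001], "claw": 5}
    - {"translation": [-0.167, -0.21, 0.08], "rotation": [0.13, -0.001, -0.001], "claw": 5}
    - {"translation": [-0.167, -0.247, 0.08], "rotation": [0.154, -0.001, -0.001], "claw": 5}

```text
t: 4.15
ee_pos: [0.3881, -0.0731, 0.205]
ee_rot: [0.033, -0.706, 0.033, 0.707]
contact_force: [0.1, 0.2, -1.9]
grip_width: 0.221
```

```bash
python3 snap.py 3 side; python3 - <<'E'
from h import *
from rig import bot
np.set_printoptions(precision=4,suppress=True)
o=bot.get_obs();print(tipcab(o))
f=load("side3");crop(f,180,130,380,280,4,"s3")
th=.73;e=eye(th);print("eye",proj(f,e))
T=toolT(o);P=T[:3,3]-T[:3,2]*(.17+XO)-T[:3,1]*.034-T[:3,0]*ZO;print("tip",proj(f,P))
Q=tcp_for((-.048-.022*np.cos(th)+.072*np.sin(th),-.03),e[2]);print(delta(o,Q,down(CAB[2],-1)))
E
```

```text
{'t': 4.15, 'q': array([-0.4715,  0.2486,  1.9962,  0.0006,  0.8986,  1.1922]), 'ee_pos': array([ 0.3881, -0.0731,  0.205 ]), 'contact_force': array([ 0.1015,  0.2485, -1.8995]), 'moment': array([ 0.0101,  0.0417, -0.032 ]), 'grip_width': 0.22144352610837575}
[[-0.0014 -0.0932 -0.9956]
 [ 0.0012 -0.9956  0.0932]
 [-1.     -0.0011  0.0015]]
[-0.089  -0.025   0.2224]
eye (np.float64(239.017918022571), np.float64(175.21289108035944))
tip (np.float64(267.54153958183014), np.float64(178.51388909686366))
(array([-0.0006,  0.005 , -0.0727]), array([0.0006, 0.005 , 0.0049]))
```

View pics/s3.png

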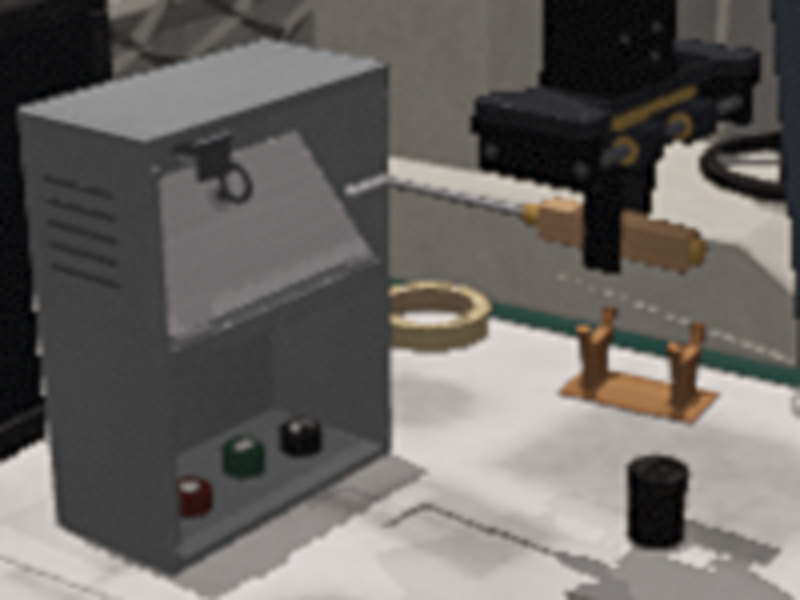

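```bash
python3 - <<'E'
from h import *
f=load("side3");crop(f,225,160,325,220,8,"s3z")
o=dict(ee_pos=np.array([.3881,-.0731,.205]),ee_rot=None)
T=np.eye(4);T[:3,:3]=down(-.0932,-1);T[:3,3]=o["ee_pos"]
for l in ((.17,.034),(.17,0),(.062,0),(.05,0)):
    P=T[:3,3]-T[:3,2]*(l[0]+XO)-T[:3,1]*l[1]-T[:3,0]*ZO;u,v=proj(f,P);print(l,(u+.5-225)*8,(v+.5-160)*8)
u,v=proj(f,eye(.73));print((u+.5-225)*8,(v+.5-160)*8)
E
```

```text
(0.17, 0.034) 345.8256206812057 144.6824820710233
(0.17, 0) 414.3310675185062 117.76418744914781
(0.062, 0) 696.6296125224903 184.12524871570054
(0.05, 0) 730.0403164854006 191.9792380892909
116.14334418056796 125.70312864287553
```

View pics/s3z.png

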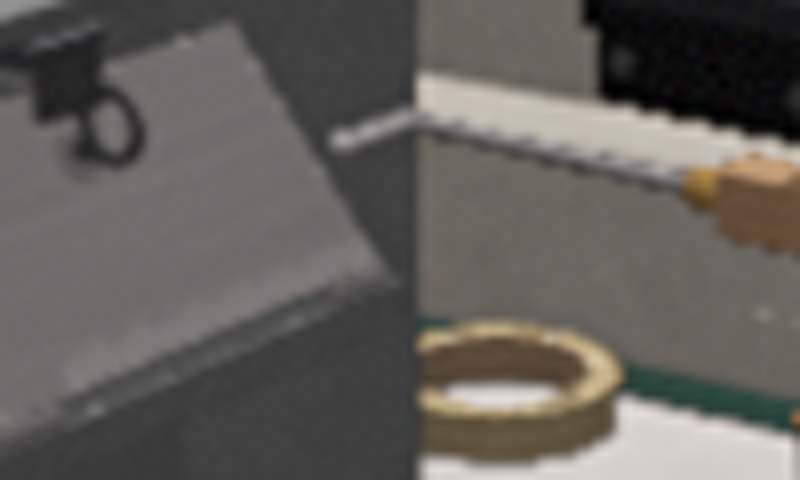

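>>> drive_tool:
  steps:
    - {"translation": [0, 0.005, -0.01], "rotation": [0, 0.005, 0.005], "claw": 5}
    - {"translation": [0, 0.005, -0.03], "rotation": [0, 0.005, 0.005], "claw": 5}
    - {"translation": [0, 0.005, -0.045], "rotation": [0, 0.005, 0.005], "claw": 5}
    - {"translation": [0, 0.005, -0.06], "rotation": [0, 0.005, 0.005], "claw": 5}
    - {"translation": [0, 0.005, -0.0725], "rotation": [0, 0.005, 0.005], "claw": 5}
    - {"translation": [0, 0.005, -0.0725], "rotation": [0, 0.005, 0.005], "claw": 5}
    - {"translation": [0, 0.005, -0.0725], "rotation": [0, 0.005, 0.005], "claw": 5}
    - {"translation": [0, 0.005, -0.0725], "rotation": [0, 0.005, 0.005], "claw": 5}
    - {"translation": [0, 0.005, -0.0725], "rotation": [0, 0.005, 0.005], "claw": 5}
    - {"translation": [0, 0.005, -0.0725], "rotation": [0, 0.005, 0.005], "claw": 5}

```text
t: 5.45
ee_pos: [0.4574, -0.0808, 0.2045]
ee_rot: [0.033, -0.706, 0.033, 0.706]
contact_force: [0.4, -0.1, -0.9]
grip_width: 0.223
```

```bash
python3 snap.py 4 side; cat > chk.py <<'E'
import sys
from h import *
from rig import bot
np.set_printoptions(precision=4,suppress=True)
o=bot.get_obs();print(o["t"],"tipcab",tipcab(o),"F",o["contact_force"],"M",o["moment"],o["grip_width"])
f=load("side"+sys.argv[1]);crop(f,215,150,285,200,11,"s%sz"%sys.argv[1])
T=toolT(o);P=T[:3,3]-T[:3,2]*(.17+XO)-T[:3,1]*.034-T[:3,0]*ZO
for p in (P,P+T[:3,1]*.034,eye(.73)):
    u,v=proj(f,p);print((u+.5-215)*11,(v+.5-150)*11)
E
python3 chk.py 4
```

```text
{'t': 5.45, 'q': array([-0.416 ,  0.3402,  1.8432, -0.0001,  0.9582,  1.2473]), 'ee_pos': array([ 0.4574, -0.0808,  0.2045]), 'contact_force': array([ 0.3878, -0.0611, -0.9465]), 'moment': array([ 0.0506,  0.0523, -0.0202]), 'grip_width': 0.2226471649575119}
[[-0.     -0.0924 -0.9957]
 [-0.0001 -0.9957  0.0924]
 [-1.      0.0001  0.    ]]
5.5 tipcab [-0.0167 -0.0299  0.2228] F [ 0.3151  0.5291 -0.9073] M [-0.0009  0.0416 -0.0223] 0.2275946589754915
358.27815182740295 253.83565854041143
453.80053091459513 219.2395923470812
269.69709824828095 282.84180188395385
```

View pics/s4z.png

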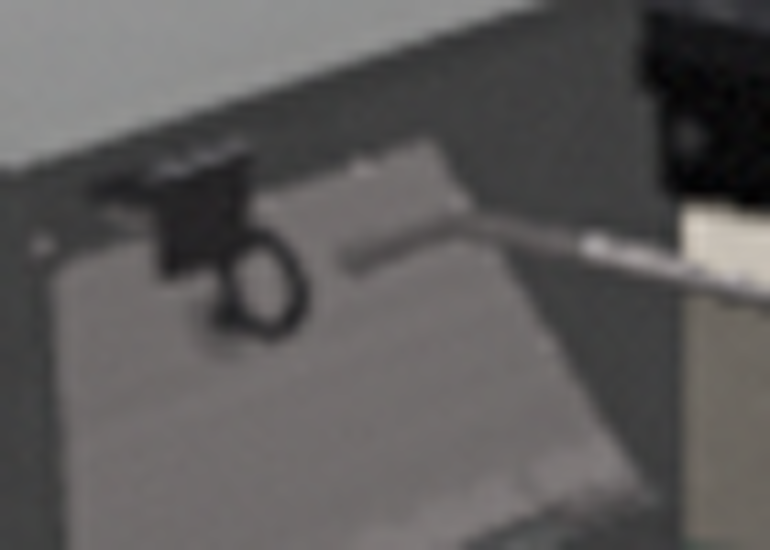

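>>> drive_tool:
  steps:
    - {"translation": [-0.0005, -0.004, 0], "rotation": [0, 0, 0], "claw": 5}
    - {"translation": [-0.0005, -0.008, 0], "rotation": [0, 0, 0], "claw": 5}
    - {"translation": [-0.0005, -0.012, 0], "rotation": [0, 0, 0], "claw": 5}
    - {"translation": [-0.0005, -0.016, 0], "rotation": [0, 0, 0], "claw": 5}
    - {"translation": [-0.0005, -0.019, 0], "rotation": [0, 0, 0], "claw": 5}
    - {"translation": [-0.0005, -0.022, 0], "rotation": [0, 0, 0], "claw": 5}
    - {"translation": [-0.0005, -0.024, 0], "rotation": [0, 0, 0], "claw": 5}
    - {"translation": [-0.0005, -0.026, 0], "rotation": [0, 0, 0], "claw": 5}
    - {"translation": [-0.0005, -0.027, 0], "rotation": [0, 0, 0], "claw": 5}
    - {"translation": [-0.0005, -0.027, 0], "rotation": [0, 0, 0], "claw": 5}

```text
t: 6.75
ee_pos: [0.46, -0.0539, 0.205]
ee_rot: [-0.033, 0.706, -0.033, -0.706]
contact_force: [-0.2, 0.3, -1.8]
grip_width: 0.225
```

```bash
python3 snap.py 5 side;python3 chk.py 5
```

```text
{'t': 6.75, 'q': array([-0.3586,  0.3376,  1.8458, -0.0001,  0.9581,  1.3047]), 'ee_pos': array([ 0.46  , -0.0539,  0.205 ]), 'contact_force': array([-0.1711,  0.2802, -1.783 ]), 'moment': array([ 0.0247,  0.0368, -0.0051]), 'grip_width': 0.22451310232559854}
[[ 0.     -0.0923 -0.9957]
 [-0.0001 -0.9957  0.0923]
 [-1.      0.0001 -0.    ]]
6.8 tipcab [-0.0167 -0.0029  0.2233] F [-0.4585  0.2779 -1.0172] M [-0.022   0.0142 -0.0173] 0.22368396371175417
279.50028501364443 280.21688421369356
378.30458059744035 244.4771663917413
269.69709824828095 282.84180188395385
```

View pics/s5z.png

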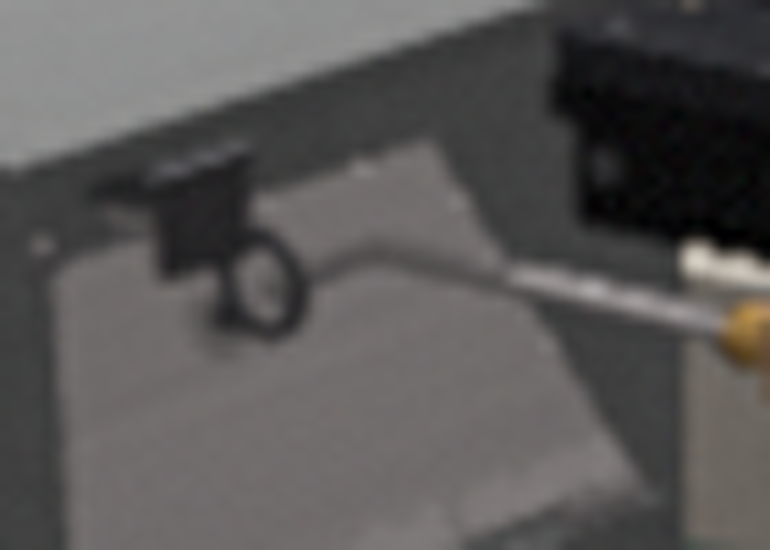

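>>> drive_tool:
  steps:
    - {"translation": [0, -0.003, 0], "rotation": [0, 0, 0], "claw": 5}
    - {"translation": [0, -0.006, 0], "rotation": [0, 0, 0], "claw": 5}
    - {"translation": [0, -0.009, 0], "rotation": [0, 0, 0], "claw": 5}
    - {"translation": [0, -0.012, 0], "rotation": [0, 0, 0], "claw": 5}
    - {"translation": [0, -0.015, 0], "rotation": [0, 0, 0], "claw": 5}
    - {"translation": [0, -0.018, 0], "rotation": [0, 0, 0], "claw": 5}
    - {"translation": [0, -0.02, 0], "rotation": [0, 0, 0], "claw": 5}
    - {"translation": [0, -0.02, 0], "rotation": [0, 0, 0], "claw": 5}
    - {"translation": [0, -0.02, 0], "rotation": [0, 0, 0], "claw": 5}
    - {"translation": [0, -0.02, 0], "rotation": [0, 0, 0], "claw": 5}

```text
t: 8.05
ee_pos: [0.4619, -0.0341, 0.2049]
ee_rot: [-0.033, 0.706, -0.033, -0.706]
contact_force: [0.6, 0.0, -1.0]
grip_width: 0.228
```

```bash
python3 snap.py 6 side;python3 chk.py 6
```

```text
{'t': 8.05, 'q': array([-0.3156,  0.3376,  1.8459, -0.0002,  0.958 ,  1.3479]), 'ee_pos': array([ 0.4619, -0.0341,  0.2049]), 'contact_force': array([ 0.596 ,  0.0437, -0.9885]), 'moment': array([ 0.0071,  0.0634, -0.0141]), 'grip_width': 0.22751448348100417}
[[ 0.     -0.0925 -0.9957]
 [-0.0002 -0.9957  0.0925]
 [-1.      0.0002 -0.0001]]
8.1 tipcab [-0.0167  0.0169  0.2233] F [ 0.0558  0.5289 -2.3507] M [0.0218 0.0358 0.019 ] 0.2267125090890262
219.62186256740543 301.7689140653706
320.9475775524936 265.11525897263596
269.69709824828095 282.84180188395385
```

View pics/s6z.png

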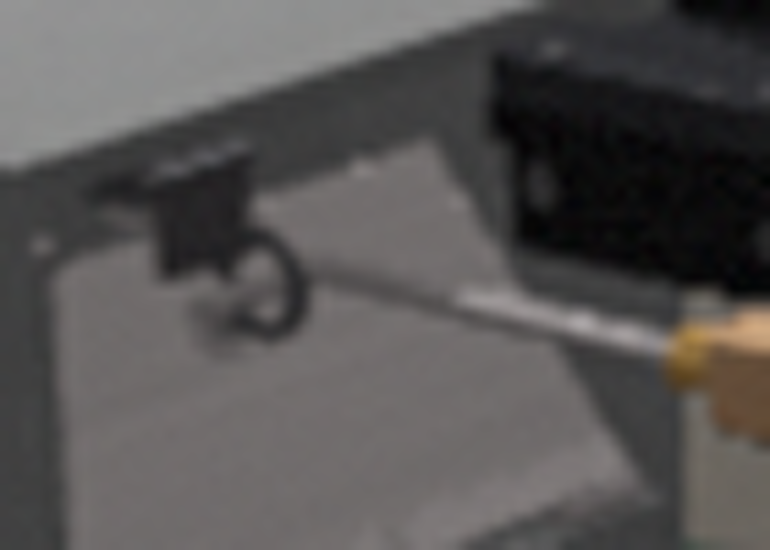

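>>> drive_tool:
  newtons: 50
  steps:
    - {"translation": [-0.001, 0, 0.004], "rotation": [0, 0, 0], "claw": 5}
    - {"translation": [-0.002, 0, 0.008], "rotation": [0, 0, 0], "claw": 5}
    - {"translation": [-0.003, 0, 0.012], "rotation": [0, 0, 0], "claw": 5}
    - {"translation": [-0.004, 0, 0.016], "rotation": [0, 0, 0], "claw": 5}
    - {"translation": [-0.005, 0, 0.02], "rotation": [0, 0, 0], "claw": 5}
    - {"translation": [-0.006, 0, 0.024], "rotation": [0, 0, 0], "claw": 5}
    - {"translation": [-0.0065, 0, 0.028], "rotation": [0, 0, 0], "claw": 5}
    - {"translation": [-0.007, 0, 0.032], "rotation": [0, 0, 0], "claw": 5}
    - {"translation": [-0.007, 0, 0.035], "rotation": [0, 0, 0], "claw": 5}
    - {"translation": [-0.007, 0, 0.036], "rotation": [0, 0, 0], "claw": 5}

```text
t: 9.35
ee_pos: [0.4259, -0.0308, 0.2119]
ee_rot: [-0.033, 0.706, -0.033, -0.706]
contact_force: [2.7, 0.8, -2.0]
grip_width: 0.223
```

```bash
python3 snap.py 7 side;python3 chk.py 7
```

```text
{'t': 9.35, 'q': array([-0.335 ,  0.2788,  1.9184, -0.0001,  0.9441,  1.3286]), 'ee_pos': array([ 0.4259, -0.0308,  0.2119]), 'contact_force': array([ 2.674 ,  0.7648, -2.0316]), 'moment': array([-0.0488, -0.1746, -0.0634]), 'grip_width': 0.22271923722017573}
[[ 0.0002 -0.0926 -0.9957]
 [-0.0002 -0.9957  0.0926]
 [-1.      0.0002 -0.0002]]
9.4 tipcab [-0.0529  0.0169  0.2302] F [ 2.6537 -0.0517 -1.194 ] M [ 0.051  -0.1484 -0.0269] 0.2234702126204927
336.8311459215809 302.3965546651418
437.74281317245084 264.96041063944017
269.69709824828095 282.84180188395385
```

View pics/s7z.png

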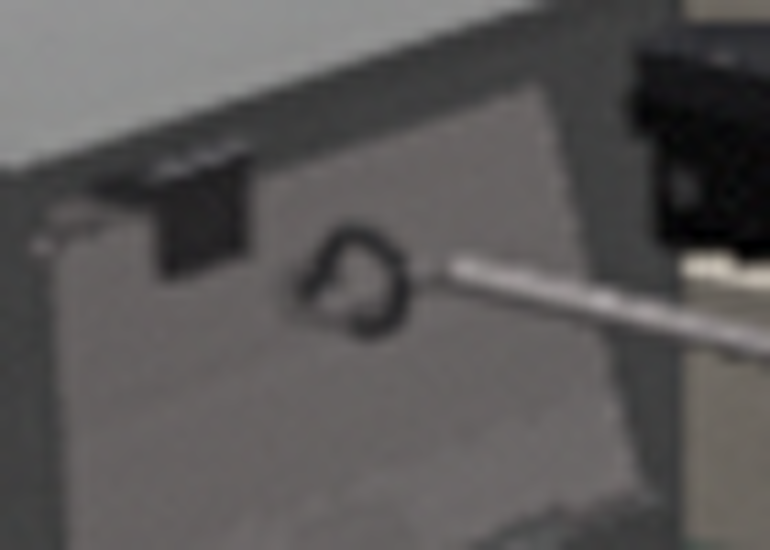

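>>> drive_tool:
  steps:
    - {"translation": [0, 0, 0.0005], "rotation": [0, 0, 0], "claw": 5}
    - {"translation": [0, 0, 0.001], "rotation": [0, 0, 0], "claw": 5}
    - {"translation": [0, 0, 0.0015], "rotation": [0, 0, 0], "claw": 5}
    - {"translation": [0, 0, 0.002], "rotation": [0, 0, 0], "claw": 5}
    - {"translation": [0, 0, 0.0025], "rotation": [0, 0, 0], "claw": 5}
    - {"translation": [0, 0, 0.003], "rotation": [0, 0, 0], "claw": 5}
    - {"translation": [0, 0, 0.0035], "rotation": [0, 0, 0], "claw": 5}
    - {"translation": [0, 0, 0.004], "rotation": [0, 0, 0], "claw": 5}
    - {"translation": [0, 0, 0.004], "rotation": [0, 0, 0], "claw": 5}
    - {"translation": [0, 0, 0.004], "rotation": [0, 0, 0], "claw": 5}

```text
t: 10.65
ee_pos: [0.4218, -0.0304, 0.2119]
ee_rot: [0.033, -0.706, 0.033, 0.706]
contact_force: [2.7, 0.2, -2.3]
grip_width: 0.223
```

```bash
cat > st.py <<'E'
from h import *
from rig import bot
import json,os
np.set_printoptions(precision=4,suppress=True)
o=bot.get_obs();T=toolT(o);F=o["contact_force"]
print(round(o["t"],2),"tipcab",tipcab(o),"Ftool",T[:3,:3].T@F,"M",o["moment"],o["grip_width"].round(4))
E
python3 st.py
```

```text
Traceback (most recent call last):
  File "st.py", line 6, in <module>
    print(round(o["t"],2),"tipcab",tipcab(o),"Ftool",T[:3,:3].T@F,"M",o["moment"],o["grip_width"].round(4))
                                                                                  ^^^^^^^^^^^^^^^^^^^^^
AttributeError: 'float' object has no attribute 'round'
```

>>> drive_tool:
  steps:
    - {"translation": [0, 0, 0.0005], "rotation": [0, 0, 0], "claw": 5}
    - {"translation": [0, 0, 0.001], "rotation": [0, 0, 0], "claw": 5}
    - {"translation": [0, 0, 0.0015], "rotation": [0, 0, 0], "claw": 5}
    - {"translation": [0, 0, 0.002], "rotation": [0, 0, 0], "claw": 5}
    - {"translation": [0, 0, 0.0025], "rotation": [0, 0, 0], "claw": 5}
    - {"translation": [0, 0, 0.003], "rotation": [0, 0, 0], "claw": 5}
    - {"translation": [0, 0, 0.0035], "rotation": [0, 0, 0], "claw": 5}
    - {"translation": [0, 0, 0.004], "rotation": [0, 0, 0], "claw": 5}
    - {"translation": [0, 0, 0.004], "rotation": [0, 0, 0], "claw": 5}
    - {"translation": [0, 0, 0.004], "rotation": [0, 0, 0], "claw": 5}

```text
t: 11.9
ee_pos: [0.4177, -0.03, 0.2119]
ee_rot: [0.033, -0.706, 0.033, 0.706]
contact_force: [2.3, 0.1, -2.6]
grip_width: 0.225
```

```bash
sed -i 's/o\["grip_width"\].round(4)/round(o["grip_width"],4)/' st.py; python3 st.py; python3 -c "
from h import *
for th in (.25,.2,.15,.1,.05,0,-.05,-.1,-.13):
  c,s=np.cos(th),np.sin(th);print(th,round(-.048-.022*c+.072*s-.0055,4),round(.155+.022*s+.072*c,4))"
```

```text
11.9 tipcab [-0.061   0.017   0.2301] Ftool [ 2.5932 -0.2941 -2.2596] M [ 0.0146 -0.2043 -0.0773] 0.2247
0.25 -0.057 0.2302
0.2 -0.0608 0.2299
0.15 -0.0645 0.2295
0.1 -0.0682 0.2288
0.05 -0.0719 0.228
0 -0.0755 0.227
-0.05 -0.0791 0.2258
-0.1 -0.0826 0.2244
-0.13 -0.0846 0.2235
```

>>> drive_tool:
  steps:
    - {"translation": [0, 0, 0.0005], "rotation": [0, 0, 0], "claw": 5}
    - {"translation": [0, 0, 0.001], "rotation": [0, 0, 0], "claw": 5}
    - {"translation": [0, 0, 0.0015], "rotation": [0, 0, 0], "claw": 5}
    - {"translation": [0.0001, 0, 0.002], "rotation": [0, 0, 0], "claw": 5}
    - {"translation": [0.0002, 0, 0.0025], "rotation": [0, 0, 0], "claw": 5}
    - {"translation": [0.0003, 0, 0.003], "rotation": [0, 0, 0], "claw": 5}
    - {"translation": [0.0004, 0, 0.0035], "rotation": [0, 0, 0], "claw": 5}
    - {"translation": [0.0005, 0, 0.0035], "rotation": [0, 0, 0], "claw": 5}
    - {"translation": [0.0005, 0, 0.0035], "rotation": [0, 0, 0], "claw": 5}
    - {"translation": [0.0005, 0, 0.0035], "rotation": [0, 0, 0], "claw": 5}

```text
t: 13.15
ee_pos: [0.4141, -0.0297, 0.2114]
ee_rot: [0.033, -0.706, 0.033, 0.707]
contact_force: [2.9, 0.5, -1.9]
grip_width: 0.219
```

```bash
python3 st.py
```

```text
13.15 tipcab [-0.0646  0.017   0.2296] Ftool [ 1.9089 -0.7458 -2.8179] M [-0.0581 -0.2528 -0.0548] 0.2193
```

>>> drive_tool:
  steps:
    - {"translation": [0, 0, 0.0005], "rotation": [0, 0, 0], "claw": 5}
    - {"translation": [0, 0, 0.001], "rotation": [0, 0, 0], "claw": 5}
    - {"translation": [0, 0, 0.0015], "rotation": [0, 0, 0], "claw": 5}
    - {"translation": [0.0002, 0, 0.002], "rotation": [0, 0, 0], "claw": 5}
    - {"translation": [0.0003, 0, 0.0025], "rotation": [0, 0, 0], "claw": 5}
    - {"translation": [0.0004, 0, 0.003], "rotation": [0, 0, 0], "claw": 5}
    - {"translation": [0.0005, 0, 0.0035], "rotation": [0, 0, 0], "claw": 5}
    - {"translation": [0.0006, 0, 0.0035], "rotation": [0, 0, 0], "claw": 5}
    - {"translation": [0.0006, 0, 0.0035], "rotation": [0, 0, 0], "claw": 5}
    - {"translation": [0.0006, 0, 0.0035], "rotation": [0, 0, 0], "claw": 5}

```text
t: 14.4
ee_pos: [0.4112, -0.0295, 0.2109]
ee_rot: [-0.033, 0.707, -0.033, -0.706]
contact_force: [4.6, 0.3, -1.7]
grip_width: 0.224
```

```bash
python3 st.py
```

```text
14.4 tipcab [-0.0676  0.0169  0.2293] Ftool [ 1.6915 -0.7175 -4.5186] M [ 0.0345 -0.5595 -0.0281] 0.2236
```

>>> drive_tool:
  steps:
    - {"translation": [0, 0, 0.0005], "rotation": [0, 0, 0], "claw": 5}
    - {"translation": [0, 0, 0.001], "rotation": [0, 0, 0], "claw": 5}
    - {"translation": [0.0001, 0, 0.0012], "rotation": [0, 0, 0], "claw": 5}
    - {"translation": [0.0002, 0, 0.0014], "rotation": [0, 0, 0], "claw": 5}
    - {"translation": [0.0003, 0, 0.0016], "rotation": [0, 0, 0], "claw": 5}
    - {"translation": [0.0003, 0, 0.0018], "rotation": [0, 0, 0], "claw": 5}
    - {"translation": [0.0003, 0, 0.002], "rotation": [0, 0, 0], "claw": 5}
    - {"translation": [0.0003, 0, 0.002], "rotation": [0, 0, 0], "claw": 5}
    - {"translation": [0.0003, 0, 0.002], "rotation": [0, 0, 0], "claw": 5}
    - {"translation": [0.0003, 0, 0.002], "rotation": [0, 0, 0], "claw": 5}

```text
t: 15.65
ee_pos: [0.411, -0.0296, 0.211]
ee_rot: [-0.033, 0.708, -0.033, -0.705]
contact_force: [7.1, -0.6, -2.8]
grip_width: 0.229
```

```bash
python3 st.py
```

```text
15.65 tipcab [-0.0678  0.0167  0.2301] Ftool [ 2.8418 -0.0589 -7.1547] M [ 0.0299 -0.858   0.0414] 0.2288
```

>>> drive_tool:
  steps:
    - {"translation": [0, 0, 0.0015], "rotation": [0, 0, 0], "claw": 5}
    - {"translation": [0, 0, 0.002], "rotation": [0, 0, 0], "claw": 5}
    - {"translation": [0, 0, 0.002], "rotation": [0, 0, 0], "claw": 5}
    - {"translation": [0, 0, 0.0022], "rotation": [0, 0, 0], "claw": 5}
    - {"translation": [0, 0, 0.0024], "rotation": [0, 0, 0], "claw": 5}
    - {"translation": [0, 0, 0.0026], "rotation": [0, 0, 0], "claw": 5}
    - {"translation": [0, 0, 0.0028], "rotation": [0, 0, 0], "claw": 5}
    - {"translation": [0, 0, 0.003], "rotation": [0, 0, 0], "claw": 5}
    - {"translation": [0, 0, 0.003], "rotation": [0, 0, 0], "claw": 5}
    - {"translation": [0, 0, 0.003], "rotation": [0, 0, 0], "claw": 5}

```text
t: 16.9
ee_pos: [0.4109, -0.0299, 0.2116]
ee_rot: [-0.032, 0.71, -0.033, -0.703]
contact_force: [10.4, 0.4, -4.2]
grip_width: 0.224
```

```bash
python3 st.py
```

```text
16.9 tipcab [-0.068   0.0163  0.2317] Ftool [  4.3186  -1.4195 -10.2727] M [ 0.1247 -1.0919  0.0526] 0.2245
```

```bash
python3 snap.py 8 side;python3 chk.py 8; python3 - <<'E'
from h import *
from rig import bot
np.set_printoptions(precision=4,suppress=True)
f=load("side8");o=bot.get_obs()
for th in (0,.05,.1,.15,.2):
  q=[W((-.048+.098*np.sin(th),y,.155+.098*np.cos(th))) for y in (-.095,.095)]+[eye(th)]
  print(th,[tuple(round((a+.5-b)*11) for a,b in zip(proj(f,p),(215,150))) for p in q])
print(delta(o,o["ee_pos"],down(CAB[2],-1)))
E
```

```text
{'t': 16.9, 'q': array([-0.3468,  0.2549,  1.9588,  0.0022,  0.9171,  1.3159]), 'ee_pos': array([ 0.4109, -0.0299,  0.2116]), 'contact_force': array([10.4059,  0.4494, -4.2082]), 'moment': array([ 0.1247, -1.0919,  0.0526]), 'grip_width': 0.2244893621511511}
[[ 0.0107 -0.093  -0.9956]
 [-0.0021 -0.9957  0.093 ]
 [-0.9999  0.001  -0.0109]]
16.95 tipcab [-0.068   0.0163  0.2317] F [ 9.0184  0.0224 -3.4755] M [ 0.1047 -1.0786  0.0618] 0.2214105081223375
389.3671628666286 308.1458655137705
489.9826793333697 270.16728937886205
269.69709824828095 282.84180188395385
0 [(636, 89), (64, 287), (446, 312)]
0.05 [(620, 86), (48, 284), (433, 304)]
0.1 [(604, 84), (32, 281), (421, 298)]
0.15 [(589, 84), (16, 279), (408, 292)]
0.2 [(573, 84), (0, 279), (396, 287)]
(array([0., 0., 0.]), array([-0.0002, -0.0108, -0.0011]))
```

View pics/s8z.png

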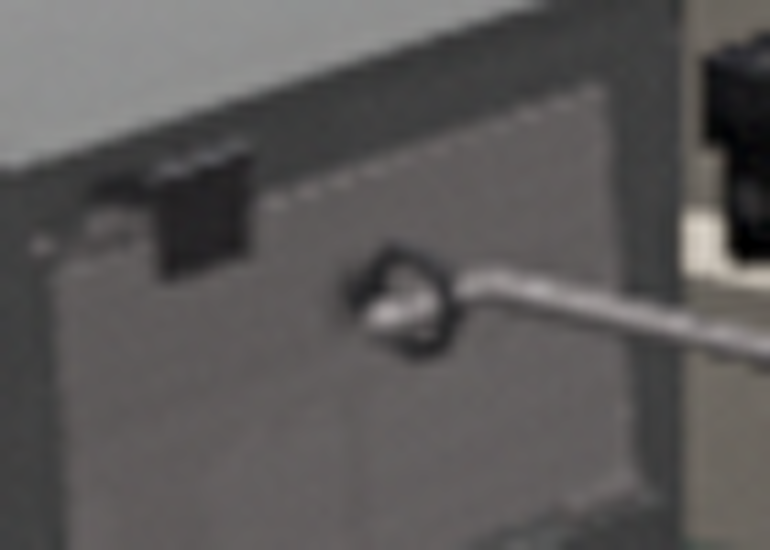

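>>> drive_tool:
  steps:
    - {"translation": [0, 0, 0.0015], "rotation": [0, -0.004, -0.001], "claw": 5}
    - {"translation": [0, 0, 0.002], "rotation": [0, -0.008, -0.001], "claw": 5}
    - {"translation": [0, 0, 0.0024], "rotation": [0, -0.012, -0.001], "claw": 5}
    - {"translation": [0, 0, 0.0026], "rotation": [0, -0.015, -0.001], "claw": 5}
    - {"translation": [0, 0, 0.0028], "rotation": [0, -0.015, -0.001], "claw": 5}
    - {"translation": [0, 0, 0.003], "rotation": [0, -0.015, -0.001], "claw": 5}
    - {"translation": [0, 0, 0.003], "rotation": [0, -0.015, -0.001], "claw": 5}
    - {"translation": [0, 0, 0.0032], "rotation": [0, -0.015, -0.001], "claw": 5}
    - {"translation": [0, 0, 0.0034], "rotation": [0, -0.015, -0.001], "claw": 5}
    - {"translation": [0, 0, 0.0034], "rotation": [0, -0.015, -0.001], "claw": 5}

```text
t: 18.2
ee_pos: [0.4108, -0.0302, 0.2123]
ee_rot: [-0.033, 0.707, -0.033, -0.705]
contact_force: [10.0, 1.0, -3.8]
grip_width: 0.225
```

```bash
python3 st.py; python3 - <<'E'
from h import *
from rig import bot
o=bot.get_obs();print(delta(o,o["ee_pos"],down(CAB[2],-1)))
E
```

```text
18.2 tipcab [-0.0679  0.016   0.2311] Ftool [ 3.83   -1.9448 -9.861 ] M [ 0.1507 -1.2018  0.1131] 0.2249
(array([0., 0., 0.]), array([-0.0002499 , -0.00305726, -0.00049547]))
```

>>> drive_tool:
  steps:
    - {"translation": [0.0005, 0, 0.002], "rotation": [0, -0.003, 0], "claw": 5}
    - {"translation": [0.001, 0, 0.003], "rotation": [0, -0.006, 0], "claw": 5}
    - {"translation": [0.0015, 0, 0.0034], "rotation": [0, -0.008, 0], "claw": 5}
    - {"translation": [0.0018, 0, 0.0036], "rotation": [0, -0.008, 0], "claw": 5}
    - {"translation": [0.0018, 0, 0.0038], "rotation": [0, -0.008, 0], "claw": 5}
    - {"translation": [0.0018, 0, 0.004], "rotation": [0, -0.008, 0], "claw": 5}
    - {"translation": [0.0018, 0, 0.0041], "rotation": [0, -0.008, 0], "claw": 5}
    - {"translation": [0.0018, 0, 0.0042], "rotation": [0, -0.008, 0], "claw": 5}
    - {"translation": [0.0018, 0, 0.0042], "rotation": [0, -0.008, 0], "claw": 5}
    - {"translation": [0.0018, 0, 0.0042], "rotation": [0, -0.008, 0], "claw": 5}

```text
t: 19.45
ee_pos: [0.4108, -0.0305, 0.2114]
ee_rot: [-0.033, 0.708, -0.033, -0.705]
contact_force: [11.2, 1.5, -3.3]
grip_width: 0.227
```

```bash
python3 st.py; python3 - <<'E'
from h import *
from rig import bot
o=bot.get_obs();print(delta(o,o["ee_pos"],down(CAB[2],-1)))
E
```

```text
19.45 tipcab [-0.0679  0.0158  0.2305] Ftool [  3.3308  -2.5823 -11.0103] M [ 0.2788 -1.4689  0.1504] 0.2268
(array([0., 0., 0.]), array([-0.00023267, -0.004345  , -0.00104684]))
```

>>> drive_tool:
  steps:
    - {"translation": [0.0005, -0.0005, 0.002], "rotation": [0, -0.003, 0], "claw": 5}
    - {"translation": [0.0008, -0.001, 0.0035], "rotation": [0, -0.006, 0], "claw": 5}
    - {"translation": [0.001, -0.001, 0.004], "rotation": [0, -0.01, 0], "claw": 5}
    - {"translation": [0.0012, -0.001, 0.0043], "rotation": [0, -0.01, 0], "claw": 5}
    - {"translation": [0.0012, -0.001, 0.0045], "rotation": [0, -0.01, 0], "claw": 5}
    - {"translation": [0.0012, -0.001, 0.0047], "rotation": [0, -0.01, 0], "claw": 5}
    - {"translation": [0.0012, -0.001, 0.0048], "rotation": [0, -0.01, 0], "claw": 5}
    - {"translation": [0.0012, -0.001, 0.005], "rotation": [0, -0.01, 0], "claw": 5}
    - {"translation": [0.0012, -0.001, 0.005], "rotation": [0, -0.01, 0], "claw": 5}
    - {"translation": [0.0012, -0.001, 0.005], "rotation": [0, -0.01, 0], "claw": 5}

```text
t: 20.7
ee_pos: [0.4107, -0.03, 0.2114]
ee_rot: [-0.032, 0.708, -0.034, -0.705]
contact_force: [10.7, 0.8, -2.9]
grip_width: 0.226
```

```bash
python3 st.py; python3 - <<'E'
from h import *
from rig import bot
o=bot.get_obs();print(delta(o,o["ee_pos"],down(CAB[2],-1)))
E
```

```text
20.7 tipcab [-0.068   0.0162  0.2305] Ftool [  2.9556  -1.8204 -10.6067] M [ 0.1487 -1.5542  0.0709] 0.2258
(array([0., 0., 0.]), array([-0.00070352, -0.00519322, -0.0020482 ]))
```

```bash
python3 snap.py 9 wrist side;python3 chk.py 9; python3 - <<'E'
from h import *
f=load("wrist9");crop(f,200,100,360,260,3,"w9c")
E
```

```text
{'t': 20.75, 'q': array([-0.3453,  0.2573,  1.9557, -0.0008,  0.9231,  1.3198]), 'ee_pos': array([ 0.4107, -0.03  ,  0.2114]), 'contact_force': array([12.1026,  1.4475, -3.194 ]), 'moment': array([ 0.2217, -1.6115,  0.0514]), 'grip_width': 0.22526787847869068}
[[ 0.005  -0.0936 -0.9956]
 [-0.0025 -0.9956  0.0936]
 [-1.      0.002  -0.0052]]
20.8 tipcab [-0.068   0.0161  0.2305] F [10.4874  0.4757 -3.6798] M [ 0.155  -1.5916  0.0301] 0.22395979288220713
390.2951449235054 313.06474585321126
490.8995624417827 274.8688862899047
269.69709824828095 282.84180188395385
```

View pics/w9c.png

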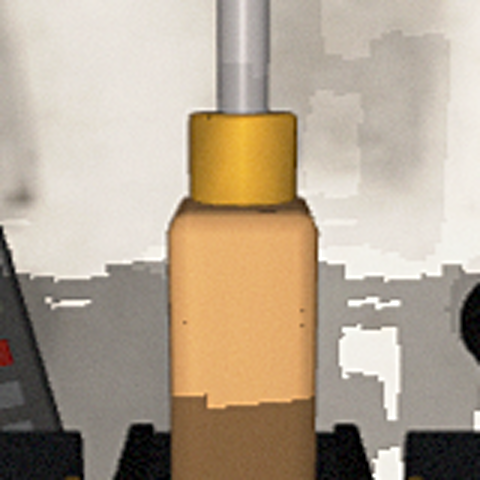

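View pics/s9z.png

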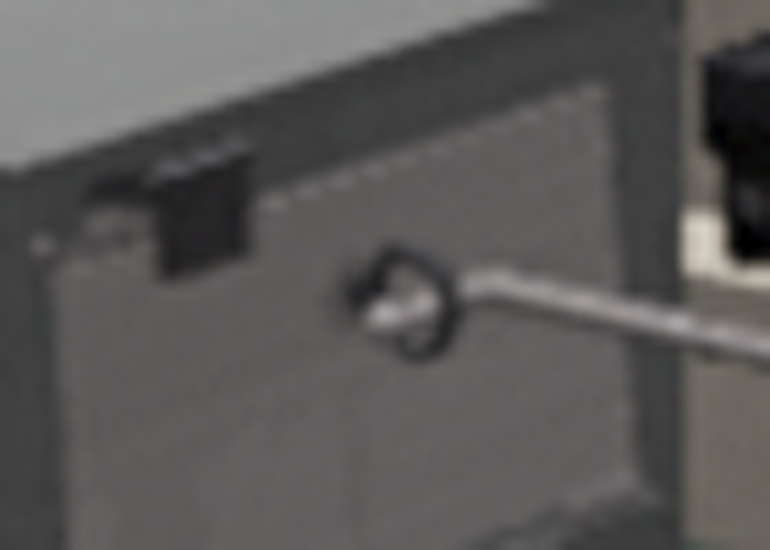

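>>> drive_tool:
  steps:
    - {"translation": [0.0003, -0.0005, 0.003], "rotation": [0, -0.003, 0.001], "claw": 5}
    - {"translation": [0.0006, -0.001, 0.0045], "rotation": [0, -0.006, 0.002], "claw": 5}
    - {"translation": [0.001, -0.001, 0.005], "rotation": [0, -0.008, 0.002], "claw": 5}
    - {"translation": [0.001, -0.001, 0.0053], "rotation": [0, -0.008, 0.002], "claw": 5}
    - {"translation": [0.001, -0.001, 0.0055], "rotation": [0, -0.008, 0.002], "claw": 5}
    - {"translation": [0.001, -0.001, 0.0057], "rotation": [0, -0.008, 0.002], "claw": 5}
    - {"translation": [0.001, -0.001, 0.006], "rotation": [0, -0.008, 0.002], "claw": 5}
    - {"translation": [0.001, -0.001, 0.006], "rotation": [0, -0.008, 0.002], "claw": 5}
    - {"translation": [0.001, -0.001, 0.006], "rotation": [0, -0.008, 0.002], "claw": 5}
    - {"translation": [0.001, -0.001, 0.006], "rotation": [0, -0.008, 0.002], "claw": 5}

```text
t: 22.05
ee_pos: [0.4107, -0.0297, 0.2117]
ee_rot: [-0.031, 0.71, -0.035, -0.703]
contact_force: [13.3, 0.3, -4.0]
grip_width: 0.233
```

```bash
python3 st.py; python3 - <<'E'
from h import *
from rig import bot
o=bot.get_obs();print(delta(o,o["ee_pos"],down(CAB[2],-1)))
E
```

```text
22.05 tipcab [-0.0682  0.0163  0.2316] Ftool [  4.0988  -1.601  -13.2083] M [ 0.1186 -1.7179  0.0374] 0.2327
(array([0., 0., 0.]), array([-0.00154424, -0.01020828, -0.00531155]))
```

>>> drive_tool:
  steps:
    - {"translation": [0.0003, 0, 0.003], "rotation": [-0.001, -0.005, -0.003], "claw": 5}
    - {"translation": [0.0006, 0, 0.005], "rotation": [-0.001, -0.01, -0.006], "claw": 5}
    - {"translation": [0.001, 0, 0.006], "rotation": [-0.001, -0.015, -0.006], "claw": 5}
    - {"translation": [0.001, 0, 0.0063], "rotation": [-0.001, -0.018, -0.006], "claw": 5}
    - {"translation": [0.001, 0, 0.0066], "rotation": [-0.001, -0.018, -0.006], "claw": 5}
    - {"translation": [0.001, 0, 0.0069], "rotation": [-0.001, -0.018, -0.006], "claw": 5}
    - {"translation": [0.001, 0, 0.0071], "rotation": [-0.001, -0.018, -0.006], "claw": 5}
    - {"translation": [0.001, 0, 0.0073], "rotation": [-0.001, -0.018, -0.006], "claw": 5}
    - {"translation": [0.001, 0, 0.0073], "rotation": [-0.001, -0.018, -0.006], "claw": 5}
    - {"translation": [0.001, 0, 0.0073], "rotation": [-0.001, -0.018, -0.006], "claw": 5}

```text
t: 23.3
ee_pos: [0.4027, -0.0289, 0.2106]
ee_rot: [0.033, -0.703, 0.033, 0.71]
contact_force: [0.8, -0.9, -0.8]
grip_width: 0.227
```

```bash
python3 st.py; python3 - <<'E'
from h import *
from rig import bot
o=bot.get_obs();print(delta(o,o["ee_pos"],down(CAB[2],-1)))
E
```

```text
23.3 tipcab [-0.0758  0.0165  0.2273] Ftool [ 0.7573  0.7719 -0.9152] M [ 0.0498 -0.287  -0.0651] 0.2272
(array([0., 0., 0.]), array([-0.00043501,  0.00917427,  0.000775  ]))
```

>>> drive_tool:
  steps:
    - {"translation": [0.0005, 0, 0.0005], "rotation": [0, 0.003, 0], "claw": 5}
    - {"translation": [0.001, 0, 0.001], "rotation": [0, 0.006, 0], "claw": 5}
    - {"translation": [0.0015, 0, 0.0012], "rotation": [0, 0.009, 0], "claw": 5}
    - {"translation": [0.0015, 0, 0.0014], "rotation": [0, 0.009, 0], "claw": 5}
    - {"translation": [0.0015, 0, 0.0016], "rotation": [0, 0.009, 0], "claw": 5}
    - {"translation": [0.0015, 0, 0.0018], "rotation": [0, 0.009, 0], "claw": 5}
    - {"translation": [0.0015, 0, 0.002], "rotation": [0, 0.009, 0], "claw": 5}
    - {"translation": [0.0015, 0, 0.002], "rotation": [0, 0.009, 0], "claw": 5}
    - {"translation": [0.0015, 0, 0.002], "rotation": [0, 0.009, 0], "claw": 5}
    - {"translation": [0.0015, 0, 0.002], "rotation": [0, 0.009, 0], "claw": 5}

```text
t: 24.55
ee_pos: [0.4015, -0.0289, 0.2093]
ee_rot: [-0.033, 0.707, -0.033, -0.706]
contact_force: [5.7, -0.2, -2.4]
grip_width: 0.224
```

```bash
python3 st.py; python3 - <<'E'
from h import *
from rig import bot
o=bot.get_obs();print(delta(o,o["ee_pos"],down(CAB[2],-1)))
E
```

```text
24.55 tipcab [-0.0772  0.0163  0.2279] Ftool [ 2.3939 -0.2859 -5.7101] M [ 0.0337 -0.7773 -0.007 ] 0.2235
(array([0., 0., 0.]), array([-0.00057368, -0.00158991,  0.00057244]))
```

>>> drive_tool:
  steps:
    - {"translation": [0, 0, 0.002], "rotation": [0, -0.003, 0], "claw": 5}
    - {"translation": [0.0003, 0, 0.0035], "rotation": [0, -0.005, 0], "claw": 5}
    - {"translation": [0.0006, 0, 0.0045], "rotation": [0, -0.008, 0], "claw": 5}
    - {"translation": [0.0008, 0, 0.005], "rotation": [0, -0.01, 0], "claw": 5}
    - {"translation": [0.0008, 0, 0.0055], "rotation": [0, -0.01, 0], "claw": 5}
    - {"translation": [0.0008, 0, 0.006], "rotation": [0, -0.01, 0], "claw": 5}
    - {"translation": [0.0008, 0, 0.0063], "rotation": [0, -0.01, 0], "claw": 5}
    - {"translation": [0.0008, 0, 0.0065], "rotation": [0, -0.01, 0], "claw": 5}
    - {"translation": [0.0008, 0, 0.0065], "rotation": [0, -0.01, 0], "claw": 5}
    - {"translation": [0.0008, 0, 0.0065], "rotation": [0, -0.01, 0], "claw": 5}

```text
t: 25.8
ee_pos: [0.4012, -0.0296, 0.2099]
ee_rot: [-0.033, 0.708, -0.034, -0.704]
contact_force: [14.3, 1.0, -3.2]
grip_width: 0.221
```

```bash
python3 st.py; python3 - <<'E'
from h import *
from rig import bot
o=bot.get_obs();print(delta(o,o["ee_pos"],down(CAB[2],-1)))
E
```

```text
25.8 tipcab [-0.0775  0.0155  0.2291] Ftool [  3.278   -2.2908 -14.109 ] M [ 0.2651 -1.89    0.1927] 0.2213
(array([0., 0., 0.]), array([-0.00117967, -0.00524898, -0.00066398]))
```

>>> drive_tool:
  steps:
    - {"translation": [0.0003, 0, 0.004], "rotation": [0.001, -0.004, 0], "claw": 5}
    - {"translation": [0.0006, -0.0005, 0.0055], "rotation": [0.001, -0.008, 0], "claw": 5}
    - {"translation": [0.001, -0.001, 0.0065], "rotation": [0.001, -0.012, 0], "claw": 5}
    - {"translation": [0.001, -0.001, 0.007], "rotation": [0.001, -0.012, 0], "claw": 5}
    - {"translation": [0.001, -0.001, 0.0073], "rotation": [0.001, -0.012, 0], "claw": 5}
    - {"translation": [0.001, -0.001, 0.0073], "rotation": [0.001, -0.012, 0], "claw": 5}
    - {"translation": [0.001, -0.001, 0.0073], "rotation": [0.001, -0.012, 0], "claw": 5}
    - {"translation": [0.001, -0.001, 0.0073], "rotation": [0.001, -0.012, 0], "claw": 5}
    - {"translation": [0.001, -0.001, 0.0073], "rotation": [0.001, -0.012, 0], "claw": 5}
    - {"translation": [0.001, -0.001, 0.0073], "rotation": [0.001, -0.012, 0], "claw": 5}

```text
t: 27.05
ee_pos: [0.4011, -0.0295, 0.2105]
ee_rot: [-0.033, 0.709, -0.035, -0.703]
contact_force: [15.0, 2.0, -4.2]
grip_width: 0.223
```

```bash
python3 st.py; python3 snap.py 10 side;python3 chk.py 10;  python3 - <<'E'
from h import *
from rig import bot
o=bot.get_obs();print(delta(o,o["ee_pos"],down(CAB[2],-1)))
E
```

```text
27.05 tipcab [-0.0776  0.0154  0.2302] Ftool [  4.3317  -3.4771 -14.7155] M [ 0.1918 -2.1522  0.1733] 0.2231
{'t': 27.05, 'q': array([-0.3532,  0.2443,  1.9803,  0.0002,  0.9077,  1.3135]), 'ee_pos': array([ 0.4011, -0.0295,  0.2105]), 'contact_force': array([15.0183,  2.0372, -4.207 ]), 'moment': array([ 0.1918, -2.1522,  0.1733]), 'grip_width': 0.2230900409350019}
[[ 0.0087 -0.0959 -0.9954]
 [-0.0031 -0.9954  0.0959]
 [-1.      0.0022 -0.009 ]]
27.1 tipcab [-0.0776  0.0154  0.2302] F [15.1832  1.3356 -3.7169] M [ 0.1893 -2.1012  0.1886] 0.2246539056750588
425.3397262440545 321.7777978099507
525.873965085224 283.2620466269823
269.69709824828095 282.84180188395385
(array([0., 0., 0.]), array([-0.00293748, -0.0089449 , -0.00220215]))
```

View pics/s10z.png

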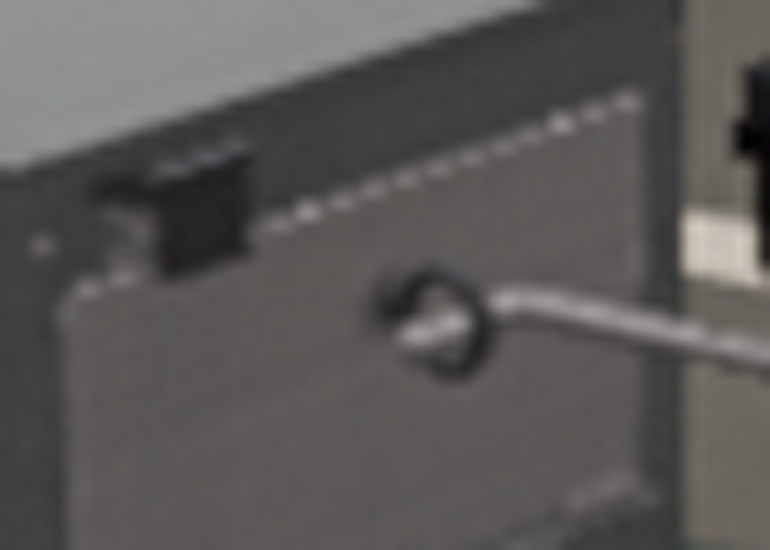

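>>> drive_tool:
  steps:
    - {"translation": [0, 0, -0.001], "rotation": [-0.001, -0.003, 0], "claw": 5}
    - {"translation": [0.0005, 0, -0.002], "rotation": [-0.002, -0.006, -0.001], "claw": 5}
    - {"translation": [0.001, 0, -0.003], "rotation": [-0.003, -0.009, -0.002], "claw": 5}
    - {"translation": [0.0015, 0, -0.004], "rotation": [-0.003, -0.009, -0.002], "claw": 5}
    - {"translation": [0.002, 0, -0.005], "rotation": [-0.003, -0.009, -0.002], "claw": 5}
    - {"translation": [0.002, 0, -0.0055], "rotation": [-0.003, -0.009, -0.002], "claw": 5}
    - {"translation": [0.002, 0, -0.0055], "rotation": [-0.003, -0.009, -0.002], "claw": 5}
    - {"translation": [0.002, 0, -0.0055], "rotation": [-0.003, -0.009, -0.002], "claw": 5}
    - {"translation": [0.002, 0, -0.0055], "rotation": [-0.003, -0.009, -0.002], "claw": 5}
    - {"translation": [0.002, 0, -0.0055], "rotation": [-0.003, -0.009, -0.002], "claw": 5}

```text
t: 28.35
ee_pos: [0.4066, -0.03, 0.2085]
ee_rot: [0.033, -0.706, 0.033, 0.706]
contact_force: [-0.8, -0.2, -1.1]
grip_width: 0.225
```

```bash
python3 st.py; python3 snap.py 11 side;python3 chk.py 11;  python3 - <<'E'
from h import *
from rig import bot
o=bot.get_obs();print(delta(o,o["ee_pos"],down(CAB[2],-1)))
E
```

```text
28.35 tipcab [-0.072   0.0158  0.2268] Ftool [1.0758 0.3128 0.7966] M [0.0267 0.095  0.0344] 0.2249
{'t': 28.35, 'q': array([-0.3493,  0.2589,  1.9649, -0.0003,  0.9177,  1.3147]), 'ee_pos': array([ 0.4066, -0.03  ,  0.2085]), 'contact_force': array([-0.8222, -0.2378, -1.0757]), 'moment': array([0.0267, 0.095 , 0.0344]), 'grip_width': 0.2248955209132477}
[[-0.     -0.0928 -0.9957]
 [-0.0003 -0.9957  0.0928]
 [-1.      0.0003 -0.    ]]
28.4 tipcab [-0.072   0.0158  0.2268] F [-0.3155  0.037  -1.6586] M [0.0643 0.0652 0.04  ] 0.2207989369582012
405.3362000832266 332.0492915085649
505.59025973886287 293.6531083824751
269.69709824828095 282.84180188395385
(array([0., 0., 0.]), array([ 4.19525745e-05, -5.48142674e-05, -2.29186221e-04]))
```

View pics/s11z.png

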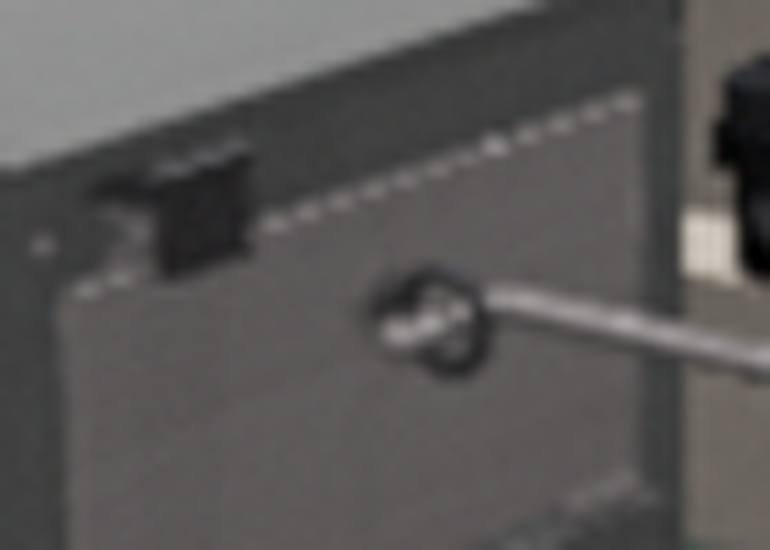

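>>> drive_tool:
  steps:
    - {"translation": [0.001, 0.001, 0], "rotation": [0, 0, 0], "claw": 5}
    - {"translation": [0.001, 0.003, 0], "rotation": [0, 0, 0], "claw": 5}
    - {"translation": [0.001, 0.005, 0], "rotation": [0, 0, 0], "claw": 5}
    - {"translation": [0.001, 0.007, 0], "rotation": [0, 0, 0], "claw": 5}
    - {"translation": [0.001, 0.009, 0], "rotation": [0, 0, 0], "claw": 5}
    - {"translation": [0.001, 0.011, 0], "rotation": [0, 0, 0], "claw": 5}
    - {"translation": [0.001, 0.013, 0], "rotation": [0, 0, 0], "claw": 5}
    - {"translation": [0.001, 0.015, 0], "rotation": [0, 0, 0], "claw": 5}
    - {"translation": [0.001, 0.016, 0], "rotation": [0, 0, 0], "claw": 5}
    - {"translation": [0.001, 0.016, 0], "rotation": [0, 0, 0], "claw": 5}

```text
t: 29.65
ee_pos: [0.4051, -0.046, 0.2075]
ee_rot: [0.033, -0.706, 0.033, 0.706]
contact_force: [-1.5, -0.1, -1.0]
grip_width: 0.222
```

```bash
python3 st.py
```

```text
29.65 tipcab [-0.072  -0.0003  0.2258] Ftool [1.0348 0.2824 1.474 ] M [ 0.0782  0.0634 -0.0259] 0.2216
```

>>> drive_tool:
  steps:
    - {"translation": [0, 0.001, 0.0008], "rotation": [0, 0, 0], "claw": 5}
    - {"translation": [0, 0.003, 0.0008], "rotation": [0, 0, 0], "claw": 5}
    - {"translation": [0, 0.005, 0.0008], "rotation": [0, 0, 0], "claw": 5}
    - {"translation": [0, 0.007, 0.0008], "rotation": [0, 0, 0], "claw": 5}
    - {"translation": [0, 0.01, 0.0008], "rotation": [0, 0, 0], "claw": 5}
    - {"translation": [0, 0.014, 0.0008], "rotation": [0, 0, 0], "claw": 5}
    - {"translation": [0, 0.018, 0.0008], "rotation": [0, 0, 0], "claw": 5}
    - {"translation": [0, 0.022, 0.0008], "rotation": [0, 0, 0], "claw": 5}
    - {"translation": [0, 0.026, 0.0008], "rotation": [0, 0, 0], "claw": 5}
    - {"translation": [0, 0.03, 0.0008], "rotation": [0, 0, 0], "claw": 5}

```text
t: 30.9
ee_pos: [0.4015, -0.0761, 0.2075]
ee_rot: [-0.033, 0.706, -0.033, -0.706]
contact_force: [-0.6, 0.8, -1.8]
grip_width: 0.224
```

```bash
python3 st.py;python3 snap.py 12 side;python3 chk.py 12;python3 - <<'E'
from h import *
from rig import bot
np.set_printoptions(precision=4,suppress=True)
o=bot.get_obs()
Rp=down(.0613,-1);pl=np.array([.4843,-.3168,.0387])
print("B",delta(o,[.385,-.2,.208],down(0,-1)))
print("C",delta(o,[.4843,-.3168,.13],Rp));print("place",delta(o,pl,Rp))
E
```

```text
30.9 tipcab [-0.0728 -0.0306  0.2258] Ftool [ 1.792  -0.7897  0.6448] M [0.0241 0.0882 0.0283] 0.2239
{'t': 30.9, 'q': array([-0.4623,  0.2619,  1.9641, -0.0002,  0.9155,  1.2018]), 'ee_pos': array([ 0.4015, -0.0761,  0.2075]), 'contact_force': array([-0.5685,  0.8459, -1.7922]), 'moment': array([0.0241, 0.0882, 0.0283]), 'grip_width': 0.22386470937012945}
[[-0.     -0.0931 -0.9957]
 [-0.0002 -0.9957  0.0931]
 [-1.      0.0002 -0.    ]]
30.95 tipcab [-0.0727 -0.031   0.2259] F [ 0.6747  0.0147 -1.0262] M [0.0624 0.0731 0.0645] 0.22573904042199044
544.4918587170503 284.23863510352265
638.8736140593866 247.94831199324472
269.69709824828095 282.84180188395385
B (array([-0.0004,  0.1245,  0.0051]), array([-0.0933, -0.0002, -0.0006]))
C (array([ 0.0777,  0.2315, -0.1047]), array([-0.1546, -0.0002, -0.0006]))
place (array([ 0.169 ,  0.2314, -0.1046]), array([-0.1546, -0.0002, -0.0006]))
```

View pics/s12z.png

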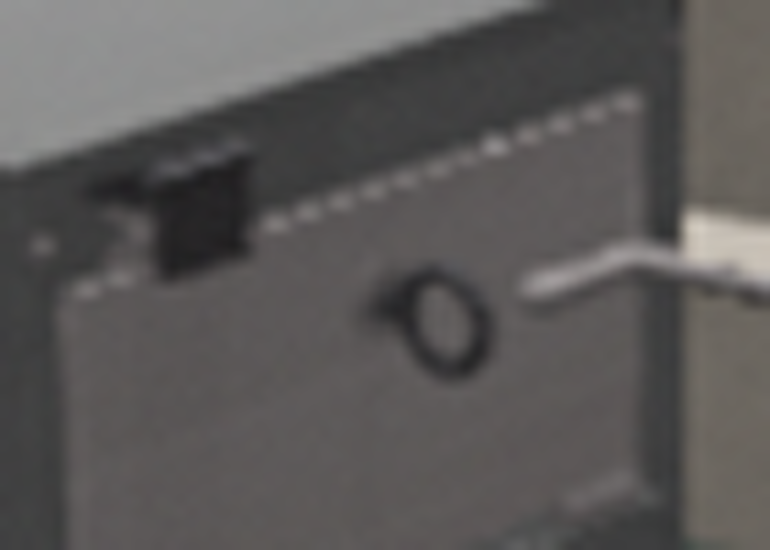

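>>> drive_tool:
  steps:
    - {"translation": [0, 0.015, 0.003], "rotation": [-0.01, 0, 0], "claw": 5}
    - {"translation": [0, 0.045, 0.005], "rotation": [-0.03, 0, 0], "claw": 5}
    - {"translation": [0, 0.085, 0.005], "rotation": [-0.06, 0, 0], "claw": 5}
    - {"translation": [0, 0.125, 0.003], "rotation": [-0.09, 0, 0], "claw": 5}
    - {"translation": [0, 0.165, -0.02], "rotation": [-0.12, 0, 0], "claw": 5}
    - {"translation": [0, 0.2, -0.055], "rotation": [-0.145, 0, 0], "claw": 5}
    - {"translation": [0.01, 0.222, -0.085], "rotation": [-0.1546, 0, -0.0005], "claw": 5}
    - {"translation": [0.03, 0.2315, -0.1047], "rotation": [-0.1546, 0, -0.0005], "claw": 5}
    - {"translation": [0.055, 0.2315, -0.1047], "rotation": [-0.1546, 0, -0.0005], "claw": 5}
    - {"translation": [0.077, 0.2315, -0.1047], "rotation": [-0.1546, 0, -0.0005], "claw": 5}

```text
t: 32.2
ee_pos: [0.4843, -0.3169, 0.1295]
ee_rot: [-0.021, -0.707, -0.022, 0.707]
contact_force: [-0.1, 0.5, -1.0]
grip_width: 0.226
```

```bash
python3 snap.py 13 side;python3 - <<'E'
from h import *
from rig import bot
np.set_printoptions(precision=4,suppress=True)
f=load("side13");crop(f,180,140,380,290,4,"s13")
o=bot.get_obs()
Rp=down(.0613,-1);pl=np.array([.4843,-.3168,.0387])
print("place",delta(o,pl,Rp))
E
```

```text
{'t': 32.2, 'q': array([-0.7724,  0.5882,  1.6351,  0.    ,  0.919 ,  0.7371]), 'ee_pos': array([ 0.4843, -0.3169,  0.1295]), 'contact_force': array([-0.1132,  0.5205, -1.0497]), 'moment': array([ 0.0912,  0.0415, -0.0139]), 'grip_width': 0.2256733568997793}
[[-0.0005  0.0613 -0.9981]
 [ 0.0005 -0.9981 -0.0613]
 [-1.     -0.0005  0.0004]]
place (array([ 0.088 ,  0.0018, -0.0019]), array([-0.0002,  0.0042,  0.0046]))
```

View pics/s13.png

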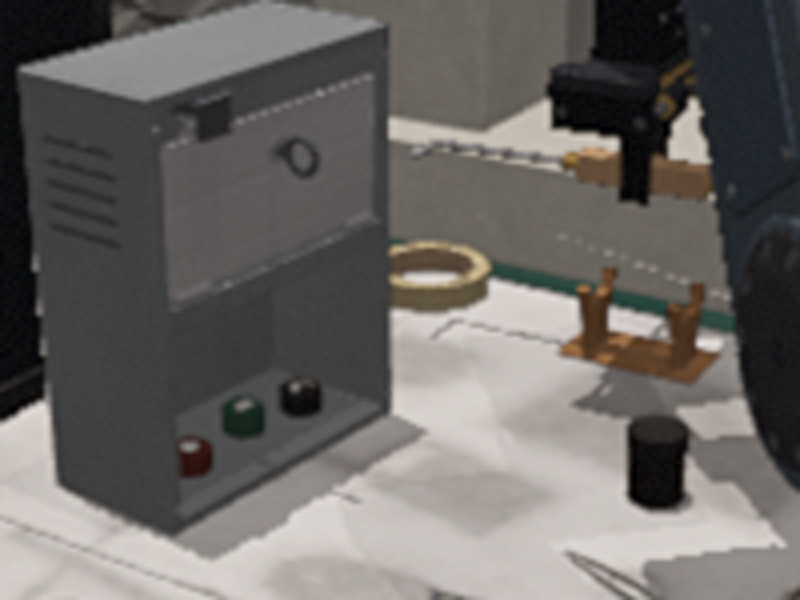

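>>> drive_tool:
  steps:
    - {"translation": [0.01, 0.0018, -0.0019], "rotation": [0, 0.004, 0.0045], "claw": 5}
    - {"translation": [0.025, 0.0018, -0.0019], "rotation": [0, 0.004, 0.0045], "claw": 5}
    - {"translation": [0.04, 0.0018, -0.0019], "rotation": [0, 0.004, 0.0045], "claw": 5}
    - {"translation": [0.055, 0.0018, -0.0019], "rotation": [0, 0.004, 0.0045], "claw": 5}
    - {"translation": [0.066, 0.0018, -0.0019], "rotation": [0, 0.004, 0.0045], "claw": 5}
    - {"translation": [0.066, 0.0018, -0.0019], "rotation": [0, 0.004, 0.0045], "claw": 5}
    - {"translation": [0.066, 0.0018, -0.0019], "rotation": [0, 0.004, 0.0045], "claw": 5}
    - {"translation": [0.066, 0.0018, -0.0019], "rotation": [0, 0.004, 0.0045], "claw": 5}
    - {"translation": [0.066, 0.0018, -0.0019], "rotation": [0, 0.004, 0.0045], "claw": 5}
    - {"translation": [0.066, 0.0018, -0.0019], "rotation": [0, 0.004, 0.0045], "claw": 5}

```text
t: 33.5
ee_pos: [0.4845, -0.3169, 0.061]
ee_rot: [0.022, 0.707, 0.022, -0.707]
contact_force: [0.6, -0.3, -1.4]
grip_width: 0.224
```

```bash
python3 snap.py 14 wrist;python3 - <<'E'
from h import *
from rig import bot
np.set_printoptions(precision=4,suppress=True)
f=load("wrist14");crop(f,200,60,360,260,3,"w14")
o=bot.get_obs()
Rp=down(.0613,-1);pl=np.array([.4843,-.3168,.0387])
print("place",delta(o,pl,Rp))
E
```

```text
{'t': 33.5, 'q': array([-0.7722,  0.6936,  1.674 , -0.0001,  0.7737,  0.7375]), 'ee_pos': array([ 0.4845, -0.3169,  0.061 ]), 'contact_force': array([ 0.5687, -0.3291, -1.3718]), 'moment': array([ 0.0408,  0.0703, -0.0293]), 'grip_width': 0.2240009591347926}
[[ 0.0002  0.0611 -0.9981]
 [-0.0003 -0.9981 -0.0611]
 [-1.      0.0003 -0.0002]]
place (array([ 0.0223, -0.0001,  0.0002]), array([-0.0002, -0.0001, -0.0002]))
```

View pics/w14.png

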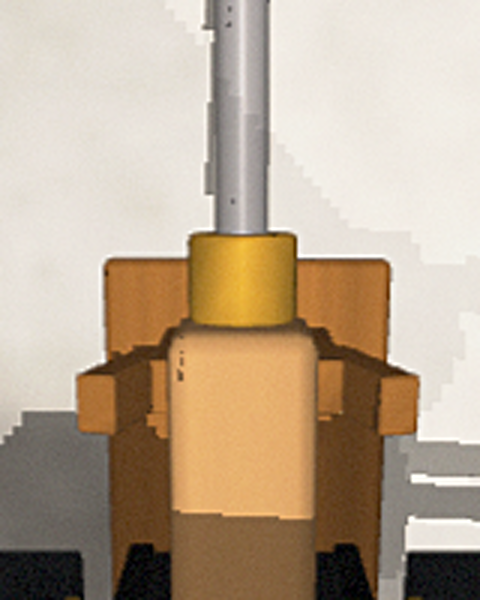

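Well aligned over the notches. Lower the last 22 mm.

>>> drive_tool:
  steps:
    - {"translation": [0.006, 0, 0], "rotation": [0, 0, 0], "claw": 5}
    - {"translation": [0.012, 0, 0], "rotation": [0, 0, 0], "claw": 5}
    - {"translation": [0.016, 0, 0], "rotation": [0, 0, 0], "claw": 5}
    - {"translation": [0.019, 0, 0], "rotation": [0, 0, 0], "claw": 5}
    - {"translation": [0.021, 0, 0], "rotation": [0, 0, 0], "claw": 5}
    - {"translation": [0.022, 0, 0], "rotation": [0, 0, 0], "claw": 5}
    - {"translation": [0.022, 0, 0], "rotation": [0, 0, 0], "claw": 5}
    - {"translation": [0.022, 0, 0], "rotation": [0, 0, 0], "claw": 5}
    - {"translation": [0.022, 0, 0], "rotation": [0, 0, 0], "claw": 5}
    - {"translation": [0.022, 0, 0], "rotation": [0, 0, 0], "claw": 5}

```text
t: 34.8
ee_pos: [0.4845, -0.3169, 0.0391]
ee_rot: [0.022, 0.707, 0.022, -0.707]
contact_force: [-0.7, -0.1, 0.1]
grip_width: 0.225
```

```bash
python3 st.py; python3 snap.py 15 side;python3 - <<'E'
from h import *
f=load("side15");crop(f,270,180,370,250,8,"s15")
E
```

```text
34.8 tipcab [ 0.0249 -0.2367  0.0574] Ftool [-0.0708  0.0799  0.7416] M [0.0731 0.0983 0.0055] 0.2247
{'t': 34.8, 'q': array([-0.7721,  0.7296,  1.682 , -0.0001,  0.7297,  0.7375]), 'ee_pos': array([ 0.4845, -0.3169,  0.0391]), 'contact_force': array([-0.7353, -0.1251,  0.0707]), 'moment': array([0.0731, 0.0983, 0.0055]), 'grip_width': 0.22470601363174025}
[[ 0.0002  0.0612 -0.9981]
 [-0.0003 -0.9981 -0.0612]
 [-1.      0.0003 -0.0001]]
```

View pics/s15.png

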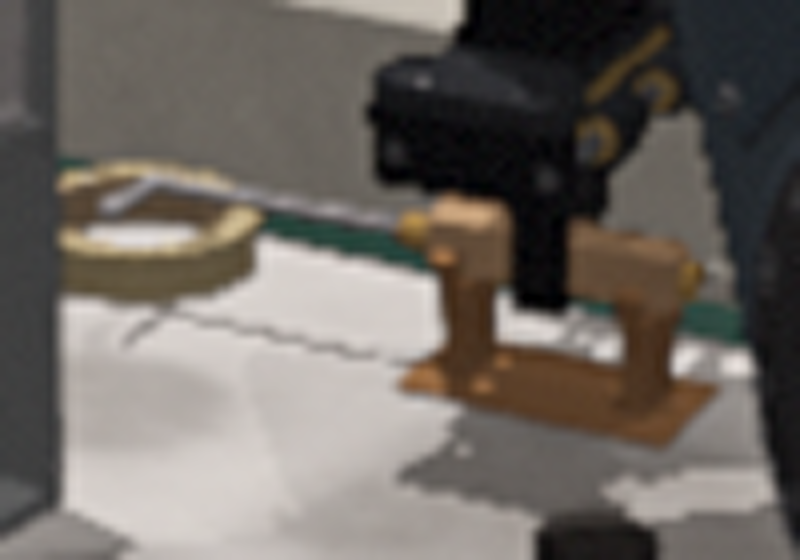

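>>> drive_tool:
  steps:
    - {"translation": [0.0005, 0, 0], "rotation": [0, 0, 0], "claw": 5}
    - {"translation": [0.0005, 0, 0], "rotation": [0, 0, 0], "claw": 5}
    - {"translation": [0.0005, 0, 0], "rotation": [0, 0, 0], "claw": 26}
    - {"translation": [0.0005, 0, 0], "rotation": [0, 0, 0], "claw": 30}
    - {"translation": [0.0005, 0, 0], "rotation": [0, 0, 0], "claw": 40}
    - {"translation": [0.0005, 0, 0], "rotation": [0, 0, 0], "claw": 60}
    - {"translation": [0.0005, 0, 0], "rotation": [0, 0, 0], "claw": 60}
    - {"translation": [0.0005, 0, 0], "rotation": [0, 0, 0], "claw": 60}
    - {"translation": [0.0005, 0, 0], "rotation": [0, 0, 0], "claw": 60}
    - {"translation": [0.0005, 0, 0], "rotation": [0, 0, 0], "claw": 60}

```text
t: 36.1
ee_pos: [0.4845, -0.3169, 0.0386]
ee_rot: [0.022, 0.707, 0.022, -0.707]
contact_force: [-0.4, 0.2, 0.1]
grip_width: 0.599
```

>>> drive_tool:
  steps:
    - {"translation": [-0.01, 0, 0], "rotation": [0, 0, 0], "claw": 60}
    - {"translation": [-0.03, 0, 0], "rotation": [0, 0, 0], "claw": 60}
    - {"translation": [-0.055, 0, 0], "rotation": [0, 0, 0], "claw": 60}
    - {"translation": [-0.08, 0, 0], "rotation": [0, 0, 0], "claw": 60}
    - {"translation": [-0.105, 0, 0], "rotation": [0, 0, 0], "claw": 60}
    - {"translation": [-0.122, 0, 0], "rotation": [0, 0, 0], "claw": 60}
    - {"translation": [-0.122, 0, 0], "rotation": [0, 0, 0], "claw": 60}
    - {"translation": [-0.122, 0, 0], "rotation": [0, 0, 0], "claw": 60}
    - {"translation": [-0.122, 0, 0], "rotation": [0, 0, 0], "claw": 60}
    - {"translation": [-0.122, 0, 0], "rotation": [0, 0, 0], "claw": 60}

```text
t: 37.35
ee_pos: [0.4841, -0.3166, 0.1597]
ee_rot: [-0.021, -0.706, -0.022, 0.707]
contact_force: [-0.3, -1.1, 0.1]
grip_width: 0.601
```

```bash
python3 snap.py 16 side top wrist;python3 - <<'E'
from h import *
np.set_printoptions(precision=4,suppress=True)
f=load("side16");crop(f,180,140,380,290,4,"s16")
f=load("wrist16");crop(f,200,0,360,290,2.06,"w16")
E
```

```text
{'t': 37.45, 'q': array([-0.7722,  0.5449,  1.6115, -0.0001,  0.986 ,  0.7375]), 'ee_pos': array([ 0.4843, -0.3167,  0.16  ]), 'contact_force': array([-0.4706,  0.3943, -0.0694]), 'moment': array([ 0.0169, -0.0178, -0.0331]), 'grip_width': 0.5988218813316301}
[[-0.0007  0.0611 -0.9981]
 [ 0.0005 -0.9981 -0.0611]
 [-1.     -0.0005  0.0006]]
```

View pics/s16.png

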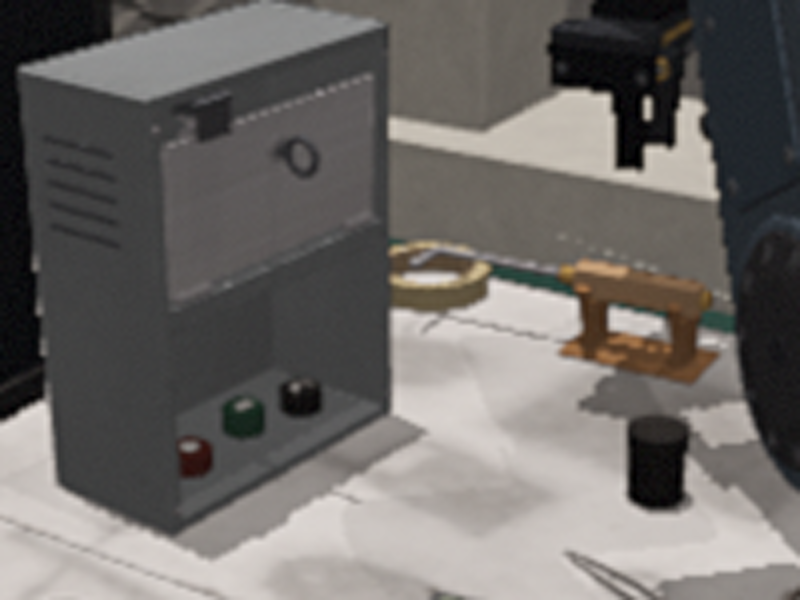

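View pics/w16.png

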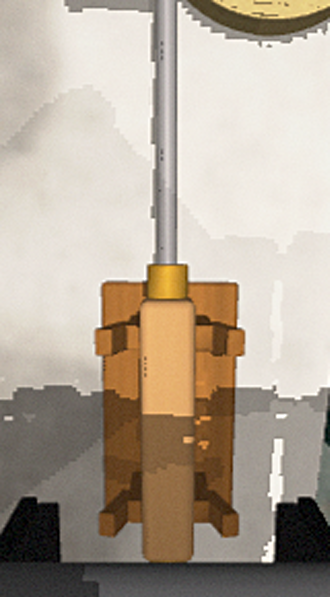

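View pics/top16.png

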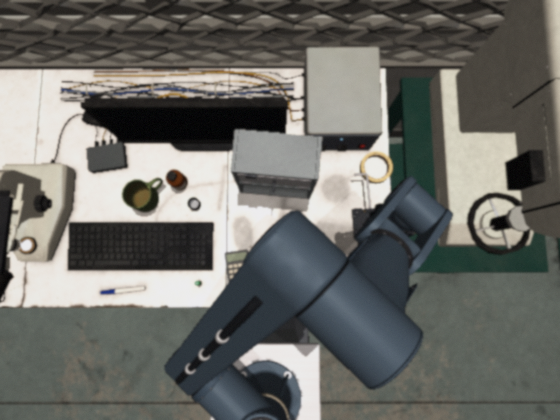

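```bash
python3 -c "
from rig import bot
print(bot.close_job())"
```

```text
the job is handed in; nothing more can be done
None
```

The flap is shut, and the pole is unhooked and back in its cradle. I handed the job in at about 37 s on the robot's clock.

**What I did:** I lifted the pole and threaded its hook through the eye. I then pulled the flap through its catch and held it against the stop with about 15 N. After easing off and unhooking, I laid the pole back where it came from.

**What the last checks showed:**
- **Flap:** it stayed at about -0.02 rad after unloading, and was still shut in the side picture after I unhooked and let go of the pole.
- **Pole:** it lies level in both notches, as it did at the start. The gripper is clear, with a wrist force reading near zero.
- **Bench:** the can, the mounts in the lower bay and the tape roll look unmoved. The bottle also looks unmoved in the top view. The calculator was mostly hidden by the arm in that last picture, so I did not check it again. Nothing went near it.

**What did not quite match:**
- **Catch:** the wrist read about 13 N with the flap still held at the catch. It let go during the next pull, which was aimed at about 16 N. The stated range is 6 to 11 N at the eye; the flap's own 2 to 3 N spring pull may explain part of the difference.
- **Seating pull:** it settled at 14.3 to 15.2 N, just under the 16 N target but within 12 to 22 N. No reading went over 15.2 N. I only have readings at the end of each move, so I did not see the peaks in between.

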